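Clear the vice bed and clamp a manifold block

TASK

Two brass screw plugs have been left standing on the bed of the vice, between its jaws: put both of them into the open tin. Then set the manifold block down flat on the vice bed between the jaws, about centred along them, and push the sliding jaw up against it until the block stays gripped between it and the pad on the fixed jaw; feel for it, do not ram it. Leave the other things on the bench as they are.

Things in the scene. Friction and masses are not known exactly. Their poses are not given: they have to be found in the camera images.
- vice: blue-grey machine vice bolted down, 120 x 200 x 62 mm. Origin: middle of its underside. y is the clamping direction, x runs along the jaws. Fixed jaw: 70 mm wide, top z = 62 mm, face at y = +59 mm, with a soft pad before it. Bed: two rails 16 mm wide at x = -24 and +24 mm, top z = 28 mm, running along y; slot between them 12 mm deep. Screw bearing at y -78 to -62 mm, top z = 50 mm
- vice_jaw: sliding jaw, 70 mm wide. Axes as the vice; its origin lies at vice y = -opening (0 shut, -60 mm fully open). In its own frame: gripping face y = +58.4 mm; back plumb at y = +12 mm from z = 29 to 44 mm, then sloping up to y = +32 mm at the top, z = 62 mm. Pushed by hand, not by the screw; about 6 N of friction resist it, and hold it where it is pushed to
- fixed_jaw_seat: seat of the bright aluminium soft pad (66 mm wide, 24 mm high, z 35 to 59 mm of the vice) on the fixed jaw. Origin inside the fixed jaw at vice y = 66 mm, z = 47 mm, axes as the vice. The pad differs from job to job: its thickness is 2 to 10 mm, so its face lies between vice y = 57 and 49 mm, to be found by touch: 25 N on the jaw is plenty, 40 N is ramming
- manifold_block: plain metal manifold block with round holes, 44 x 211 x 44 mm, about 0.8 kg, the only one on the bench. Origin: centre of its underside, long side along y, z up
- plug_a: brass screw plug standing on its hexagon, 16 x 19 mm over the hexagon (7 mm high), thread 13 mm, 21 mm tall; starts on the vice rail at vice x about -25 mm. Origin: centre of its underside, z up
- plug_b: brass screw plug standing on its hexagon, 19 x 22 mm over the hexagon, thread about 15 mm, 19 mm tall; starts on the vice rail at vice x about +25 mm. Origin: centre of its underside, z up
- plug_tin: open mottled tin fixed to the bench, a few small brass bits on its floor, 99 x 133 mm outside, inside 86 x 126 mm (x by y), walls 2 mm, rim at z = 34 mm, inner floor at z = 2 mm; its lid (hinged on the +x side) stands open, reaching up to z = 130 mm beyond x = +48 mm. Origin: centre of its underside
- oil_vial: small glass vial with green cap, 24 mm across, 59 mm tall, standing; a bystander. Origin: centre of underside
- loupe: black loupe, 37 mm across, 26 mm tall; a bystander. Origin: centre of underside

How it is judged:
On the way, in this order (a step that is already met when the one before it is completed fails the run):
1. both brass plugs lie in the tin, let go (x of plug_a in the frame of plug_tin between -0.043 and 0.043 m and y of plug_a in the frame of plug_tin between -0.063 and 0.063 m and z of each of plug_a, plug_b in the frame of plug_tin below 0.028 m and contact force between each of plug_a, plug_b and the fingers below 0.05 N and x of plug_b in the frame of plug_tin between -0.043 and 0.043 m and y of plug_b in the frame of plug_tin between -0.063 and 0.063 m), for 0.2 s.
2. the manifold block is down flat on the vice bed between the jaws (x of manifold_block in the frame of vice between -0.03 and 0.03 m and z of manifold_block in the frame of vice between 0.0255 and 0.0315 m and angle between manifold_block's own z axis and vertical below 0.04 rad and angle between the y axis of manifold_block and the x axis of vice, either way round below 0.12 rad and y of manifold_block in the frame of vice between 0.012 and 0.042 m), for 0.2 s.
At the end, for the whole second after the job is handed in: Both plugs are at rest inside the tin. The block lies flat on the bed (within 3 mm), its middle within 30 mm of the middle of the jaws, square to them within 0.03 rad, and with the robot away both the sliding jaw and the pad of the fixed jaw still press on it with more than 1 N (all of step 1 and x of manifold_block in the frame of vice between -0.03 and 0.03 m and z of manifold_block in the frame of vice between 0.0255 and 0.0315 m and angle between manifold_block's own z axis and vertical below 0.04 rad and angle between the y axis of manifold_block and the x axis of vice, either way round below 0.12 rad and angle between the y axis of manifold_block and the x axis of vice, either way round below 0.03 rad and contact force between each of fixed_jaw_seat, vice_jaw and manifold_block above 1 N and linear speed of manifold_block below 0.01 m/s and linear speed of each of plug_a, plug_b below 0.02 m/s); the robot touches nothing.
It fails at once if the vice is rammed (fingers press on it with more than 40 N from the robot) (contact force between the fingers and vice above 40 N).
It fails at once if a bystander is moved more than 30 mm (distance of any of oil_vial, loupe from where it was at the start of the episode above 0.03 m).
It fails at once if the vial is tipped over (angle between oil_vial's own z axis and vertical above 0.5 rad).
It also fails if it takes over 67 s, if anything falls off the work surface, if the arm or the gripper's body presses on something with over 40 N, if the wrist force passes 120 N, or if a joint passes its speed limit or range.

ROBOT

A 6-joint arm with a two-finger parallel gripper is mounted at the origin on a cart in front of the work surface, level with it; the furniture and walls round the work are solid. World frame = base frame: x ahead of the robot, y to its left, z up, the work surface at z = 0. Lengths are in m, angles in rad, forces in N, time in s.
With the tool pointing down it reaches from about 0.35 to 0.775 m from the base axis. Payload 7.3 kg.
Tool frame: the origin (TCP) lies between the finger pads; the fingertips stand 17 mm ahead of it and the grasp point (between the pads) lies 2 mm behind it; z points along the fingers, y is the direction in which the jaws open and shut (so a half turn about z gives the same grasp; the last joint's range is limited). The gripper opens to 92 mm and grips with 3 to 60 N. Pads are 19 mm wide; open, the fingers measure 130 mm over their backs; the gripper's body (75 mm by 190 mm) begins 47 mm behind the grasp point.
Start: joints at [1.074, 0.342, 1.524, -0, 1.275, -0.146], TCP at [0.18, 0.493, 0.209] pointing down, gripper open.
Joint ranges: [-2.53, 2.53], [-0.77, 2.02], [0.04, 2.7], [-1, 4.14], [0.28, 2.66], [-3.11, 3.11]. Speed limits (rad/s): [2.57, 2.57, 3.14, 3.14, 3.14, 3.14].

INTERFACE

Orientations are given as [roll, pitch, yaw] about the fixed x, y, z axes, in that order (R = Rz(yaw) Ry(pitch) Rx(roll)).
In Python, from cell import sensors, vision, hand_in gives the robot as it stands.
- The arm moves only by the tool step_arm, never from a script. Its argument "series" is a list of rows, each a list of 5 numbers: the opening, from 0 (shut) to 1 (fully open), then the shift along the world's x, y, z each as a share of 25 mm, from -1 to 1, then the turn about the world's z as a share of 0.08 rad, from -1 to 1. A call has 1 to 12 rows; each row shifts and turns the commanded pose from where the row before left it; what a row does not reach is not made up. A row lasts 1/10 s, in which the tool goes at most 50 mm and 8.59 degrees, less where a joint would pass 70% of its speed; a pose out of reach is approached as far as the arm can. A call with a number of a shift or a turn outside -1 to 1 is refused whole. A call with a gripper value outside its range is refused whole. The fingers move at their own pace and stop on an object; "squeeze" is the grip in N (left out, the last holds). Time passes only in rows, so rows that do not move let the fingers close. It gives the time, the measured TCP pose, the force and the opening at its end, in the units of the state.
- sensors.observe(): the state, without advancing time (a new reading comes with each control period).
- vision.read_camera(name): name is "side" or "top" or "wrist"; returns a dict with "pixels" (480x640x3 uint8, blue, green, red), "range_z" (480x640 float32, m along the optical axis (not along the pixel's ray), 0 where there is no reading), "camera_matrix" (3x3 intrinsics, pixels), "pose" (4x4, takes a point from camera to world coordinates). Camera axes: x right, y down, z forward; pixel columns grow to the right and rows downward; lengths in m; the calibration is good to about 2 mm. A picture is of the moment at which its call begins.
- hand_in(): hands the job in, once; it reports no verdict.
The state is a dict: "time": time; "qpos": joint angles; "qvel": joint speeds; "joint_efforts": joint torques, N m; "tool_pos": TCP position; "tool_rot": TCP orientation; "contact_force": force on the tool from outside, world axes, zero at the start; "torque": the same for the moment, N m; "opening": finger opening in m.
Only numpy, scipy, OpenCV 4.12 (cv2) and the standard library are available. Lean on these libraries where they do the work, as an engineer would, in place of code of your own. Each camera call takes 0.05 s, during which the arm holds its last target.

## Working session

There is one attempt and no reset: what is moved stays moved. The work goes in short steps, Python scripts to look and compute and a tool call to move; the robot and the scene stay as the last step left them, time stands still between calls to the robot, and variables do not carry over. Pictures are saved under pics/ and viewed, and the job is handed in when it is done.

Besides the shell and the picture viewer there is one more tool, called in YAML: its name, and indented under it one key for each argument. step_arm: Moves the arm, as the interface text tells. Its arguments: {"type":"object","properties":{"series":{"type":"array","items":{"type":"array","items":{"type":"number","minimum":-1,"maximum":1}}},"squeeze":{"type":"number"}},"required":["series"]}

```bash
mkdir -p pics; ls; python3 - <<'E'
from cell import sensors, vision
import cv2, numpy as np, pickle
print(sensors.observe())
for n in ("side","top","wrist"):
    d=vision.read_camera(n); cv2.imwrite(f"pics/{n}0.png",d["pixels"]); pickle.dump(d,open(f"{n}0.pkl","wb"))
    print(n,d["camera_matrix"].tolist(),np.round(d["pose"],3).tolist())
E
```

```text
pics
{'time': 0.0, 'qpos': array([ 1.07398290e+00,  3.42736554e-01,  1.52503101e+00, -4.20545106e-06,
        1.27541204e+00, -1.46012187e-01]), 'qvel': array([-0.00017992,  0.0003692 ,  0.0006971 ,  0.00026976,  0.00135717,
        0.00027607]), 'joint_efforts': array([ 1.24086666e-03, -4.31243598e+01, -2.44222087e+01,  7.16754911e-02,
        5.60031622e-02, -1.50385613e-04]), 'tool_pos': array([0.18018806, 0.49263513, 0.20863294]), 'tool_rot': array([-3.14002201e+00, -2.26912744e-04,  2.79079246e+00]), 'contact_force': array([ 0.72389135,  0.91159483, -0.27806381]), 'torque': array([0.02791252, 0.01907598, 0.05347674]), 'opening': 0.09178638553041472}
side [[599.0521164315275, 0.0, 307.76864961253136], [0.0, 599.0521164315275, 241.41457975211628], [0.0, 0.0, 1.0]] [[-0.01, -0.85, 0.527, 0.031], [-1.0, 0.015, 0.006, -0.247], [-0.013, -0.527, -0.85, 0.855], [0.0, 0.0, 0.0, 1.0]]
top [[515.4780707421513, 0.0, 310.9720340417053], [0.0, 515.4780707421513, 249.2934611479945], [0.0, 0.0, 1.0]] [[-0.023, -0.995, 0.099, 0.407], [-1.0, 0.022, -0.01, -0.229], [0.008, -0.099, -0.995, 0.898], [0.0, 0.0, 0.0, 1.0]]
wrist [[354.7630804927081, 0.0, 318.3071210157756], [0.0, 354.7630804927081, 237.1135387088008], [0.0, 0.0, 1.0]] [[0.343, 0.902, 0.262, 0.109], [0.939, -0.329, -0.098, 0.519], [-0.002, 0.28, -0.96, 0.385], [0.0, 0.0, 0.0, 1.0]]
```

View pics/top0.png

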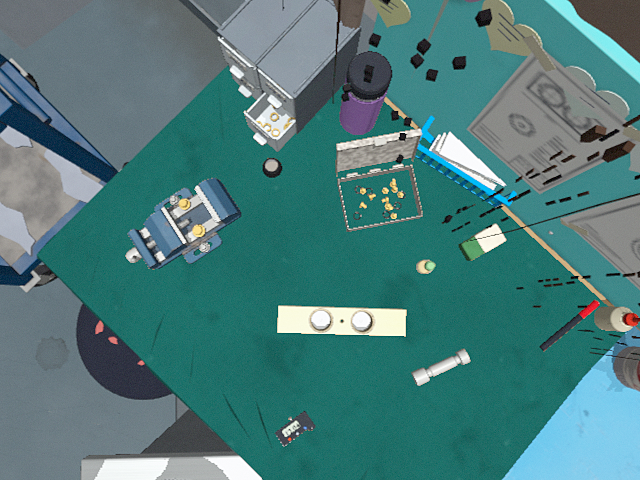

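View pics/side0.png

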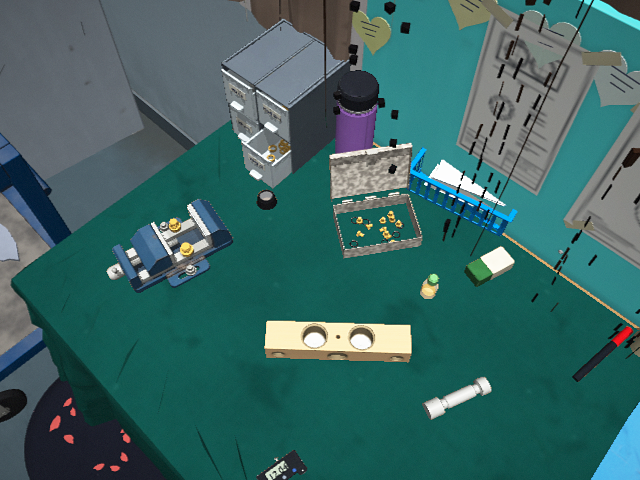

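View pics/wrist0.png

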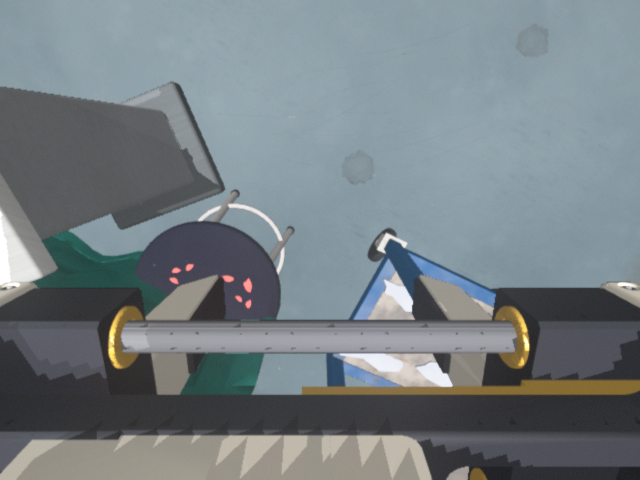

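```bash
cat > h.py <<'E'
import numpy as np,cv2,pickle
def load(n): return pickle.load(open(n+".pkl","rb"))
def ray(d,uv,z):
    K=d["camera_matrix"];T=d["pose"]
    uv=np.atleast_2d(uv).astype(float)
    r=np.c_[(uv[:,0]-K[0,2])/K[0,0],(uv[:,1]-K[1,2])/K[1,1],np.ones(len(uv))]@T[:3,:3].T
    o=T[:3,3]; return o+r*((z-o[2])/r[:,2])[:,None]
def cloud(d):
    K=d["camera_matrix"];T=d["pose"];Z=d["range_z"]
    v,u=np.mgrid[:480,:640]
    p=np.stack([(u-K[0,2])/K[0,0]*Z,(v-K[1,2])/K[1,1]*Z,Z],-1)
    P=p@T[:3,:3].T+T[:3,3]; P[Z==0]=np.nan; return P
E
python3 - <<'E'
from h import *
for n,(x0,y0,x1,y1) in (("top0",(110,160,260,280)),("side0",(90,180,250,310))):
    d=load(n);cv2.imwrite(f"pics/{n}_vice.png",cv2.resize(d["pixels"][y0:y1,x0:x1],None,fx=5,fy=4.6 if n=="side0" else 5,interpolation=cv2.INTER_CUBIC))
d=load("top0")
cv2.imwrite("pics/top0_mid.png",cv2.resize(d["pixels"][120:350,260:460],None,fx=2.6,fy=2.6))
P=cloud(d)
for nm,uv in dict(table=(250,300),block=(340,310),pa=(184,203),pb=(199,230),vial=(426,266),loupe=(272,166),tinfloor=(370,210),fixed=(222,195),slid=(165,235)).items():
    print(nm,np.round(P[uv[1],uv[0]],3))
E
```

```text
table [ 0.41  -0.131  0.006]
block [ 0.39  -0.283  0.045]
pa [ 0.573 -0.028  0.05 ]
pb [ 0.527 -0.052  0.049]
vial [ 0.459 -0.425  0.055]
loupe [ 0.641 -0.173  0.021]
tinfloor [ 0.562 -0.343  0.007]
fixed [ 0.585 -0.091  0.053]
slid [0.518 0.    0.062]
```

View pics/top0_vice.png

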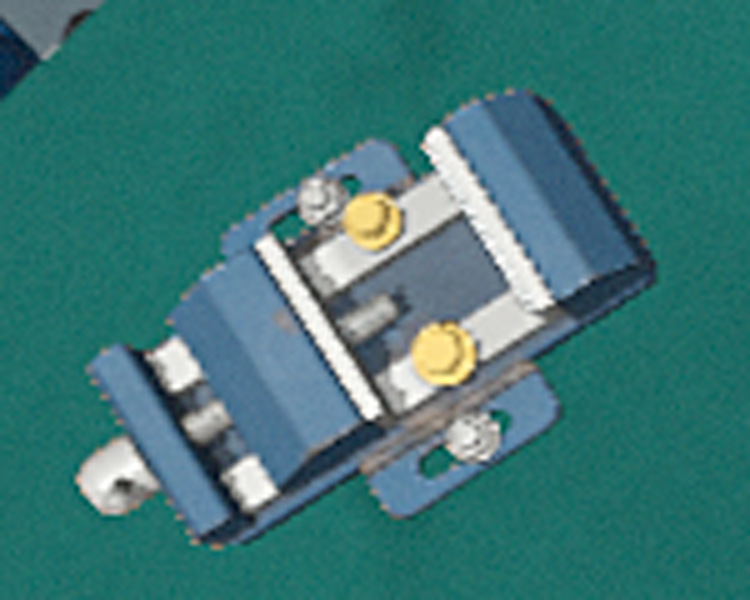

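View pics/side0_vice.png

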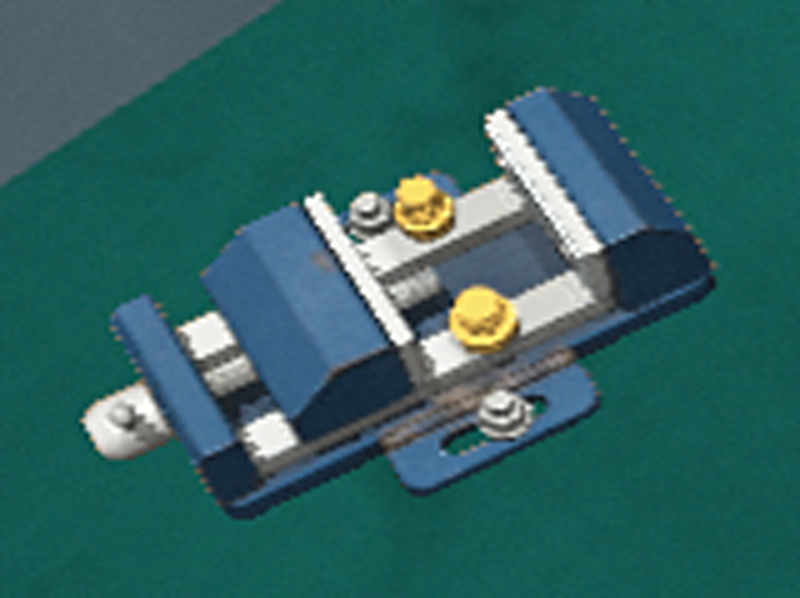

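View pics/top0_mid.png

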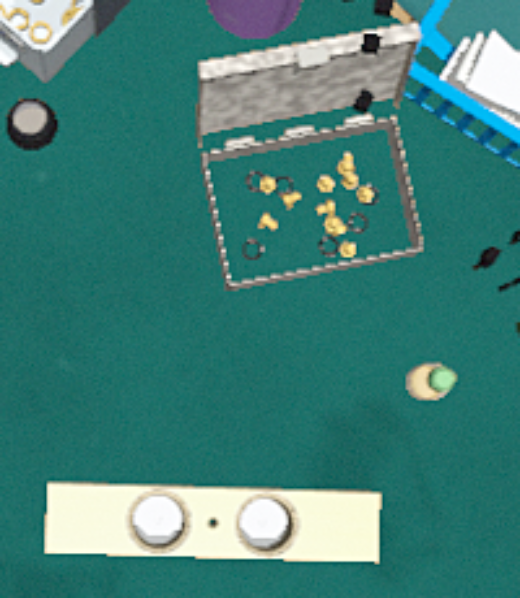

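```bash
python3 - <<'E'
from h import *
for n in ("top0","side0"):
    d=load(n);P=cloud(d);hsv=cv2.cvtColor(d["pixels"],cv2.COLOR_BGR2HSV)
    print(n)
    ok=np.isfinite(P[...,2])
    m=ok&(abs(P[...,2]-0.062)<0.004)&(P[...,0]>.45)&(P[...,0]<.66)&(P[...,1]>-.14)&(P[...,1]<.1)
    nn,lab,st,c=cv2.connectedComponentsWithStats(m.astype(np.uint8))
    for i in range(1,nn):
        if st[i,4]>60:
            q=P[lab==i]; r=cv2.minAreaRect((q[:,:2]*1000).astype(np.float32)); print("top62",st[i],np.round(r[0],1),np.round(r[1],1),round(r[2],1),np.round(np.median(q[:,2]),4))
    # brass
    m=(cv2.inRange(hsv,(15,100,120),(32,255,255))>0)
    m[:, :120]=0
    nn,lab,st,c=cv2.connectedComponentsWithStats(m.astype(np.uint8))
    for i in range(1,nn):
        if st[i,4]>40: print("brass",st[i],c[i])
    # block
    m=ok&(abs(P[...,2]-0.044)<0.008)&(P[...,0]<.45)&(P[...,0]>.3)&(P[...,1]>-.45)&(P[...,1]<-.1)
    nn,lab,st,c=cv2.connectedComponentsWithStats(m.astype(np.uint8))
    i=1+np.argmax(st[1:,4]);q=P[lab==i]
    print("block",st[i],cv2.minAreaRect((q[:,:2]*1000).astype(np.float32)),np.median(q[:,2]))
    # bright vice parts
    m=(cv2.inRange(hsv,(0,0,170),(179,50,255))>0); m&=ok&(P[...,0]>.42)&(P[...,0]<.66)&(P[...,1]>-.16)&(P[...,1]<.12)
    nn,lab,st,c=cv2.connectedComponentsWithStats(m.astype(np.uint8))
    for i in range(1,nn):
        if st[i,4]>25:
            ys,xs=np.where(lab==i); z=np.median(P[ys,xs,2]); w=ray(d,np.c_[xs,ys],z)[:,:2]*1000
            r=cv2.minAreaRect(w.astype(np.float32)); print("bright",st[i],"z",round(z,4),np.round(r[0],1),np.round(r[1],1),round(r[2],1))
E
```

```text
top0
top62 [194 179  38  44 717] [573.7 -76.2] [72.  29.7] 31.9 0.0624
top62 [147 207  40  47 824] [ 5.266e+02 -4.000e-01] [70.7 34.6] 32.1 0.0626
brass [390 180   7  13  55] [393.14545455 185.61818182]
brass [382 197  11  14  66] [387.01515152 203.87878788]
brass [179 199  11  11  91] [184.15384615 203.7032967 ]
brass [193 224  12  13 115] [198.42608696 230.29565217]
brass [594 288  19  18  43] [604.79069767 299.8372093 ]
block [ 277  306  129   31 2763] ((372.1829833984375, -283.86737060546875), (210.7117156982422, 43.676666259765625), 87.00221252441406) 0.04321429619911099
bright [173 186  48  46 537] z 0.0315 [558.1 -48.5] [72.8 66.2] 46.2
bright [170 196   7   9  42] z 0.0221 [584.1  -2. ] [14.  10.3] 0.2
bright [161 207  25  37 166] z 0.0617 [534.8 -12.7] [70.2  6.3] 32.1
bright [140 228  10  10  56] z 0.0298 [527.7  42.9] [14.9 11.6] 33.4
bright [188 231   9  11  51] z 0.03 [520.4 -35.6] [15.3 10.6] 30.4
bright [200 243  10   9  60] z 0.0202 [501.7 -55.5] [15.5 13.8] 88.7
bright [125 248  16  15 122] z 0.0459 [487.7  58.3] [19.6 20.8] 33.5
bright [156 251   9  10  56] z 0.03 [
[... 665 characters left out ...]
 [ 264  321  147   35 3601] ((371.5756530761719, -281.88909912109375), (211.21527099609375, 45.99737548828125), 87.00616455078125) 0.04311927332145293
bright [187 204  24  32 191] z 0.0614 [567.3 -64.1] [69.4 10.8] 32.3
bright [151 219  44  36 329] z 0.0316 [567.4 -25. ] [71.4 61.3] 32.0
bright [192 239  17  14 120] z 0.0297 [538.8 -64.5] [14.6 25.4] 30.7
bright [126 248  11  10  62] z 0.0298 [527.   44.1] [14.  12.5] 31.5
bright [174 252  11  10  54] z 0.0297 [519.2 -33.5] [14.4 12.7] 30.7
bright [107 264  16  14 117] z 0.0451 [485.1  60.7] [19.1 21.3] 31.5
bright [186 265  10   7  31] z 0.0229 [499.7 -52.5] [13.7 11. ] 68.9
bright [139 270  10  10  67] z 0.0298 [486.5  18.7] [15. 13.] 30.7
```

```bash
cat >> h.py <<'E'
a=np.deg2rad(32.05); X=-np.array([np.cos(a),np.sin(a)]); Y=np.array([np.sin(a),-np.cos(a)]); O=np.array([.5363,-.0158])
def v2w(x,y): return O+x*X+y*Y
def w2v(p): p=np.asarray(p)[...,:2]-O; return np.stack([p@X,p@Y],-1)
E
python3 - <<'E'
from h import *
for n,boxes in (("top0",((179,199,11,11),(193,224,12,13))),("side0",((169,218,12,14),(180,242,14,15)))):
    d=load(n);P=cloud(d);hsv=cv2.cvtColor(d["pixels"],cv2.COLOR_BGR2HSV)
    m0=(cv2.inRange(hsv,(15,80,80),(35,255,255))>0)
    for (x,y,w,h) in boxes:
        m=np.zeros((480,640),bool);m[y-2:y+h+2,x-2:x+w+2]=1;m&=m0
        q=P[m]; ztop=np.nanpercentile(q[:,2],90)
        t=q[q[:,2]>ztop-.004]; r=cv2.minEnclosingCircle((t[:,:2]*1000).astype(np.float32))
        lo=q[(q[:,2]<.036)]
        print(n,ztop,len(t),r,w2v(np.array(r[0])/1000)*1000, "hex mean",w2v(np.nanmean(q,0))*1000)
    # tin rim: points z 28..38 bright
    m=np.isfinite(P[...,2])&(abs(P[...,2]-.034)<.005)&(P[...,0]>.45)&(P[...,0]<.68)&(P[...,1]>-.46)&(P[...,1]<-.24)
    q=P[m];r=cv2.minAreaRect((q[:,:2]*1000).astype(np.float32));print("tin",len(q),r)
    for nm,(y0,y1,x0,x1) in dict(vial=(255,275,410,440),loupe=(155,180,260,285)).items() if n=="top0" else ():
        w=P[y0:y1,x0:x1].reshape(-1,3);w=w[w[:,2]>.015];print(nm,np.nanmedian(w,0),np.nanmax(w,0))
E
```

```text
top0 0.051504690997028 44 ((573.5142211914062, -23.842557907104492), 6.125633716583252) [-27.27437127  26.56482013] hex mean [-25.57998786  27.95823718]
top0 0.04928289842179932 53 ((527.32373046875, -47.877906799316406), 6.758210182189941) [24.63058831 22.42542394] hex mean [25.5072279  24.09848371]
tin 509 ((543.4290771484375, -385.5913391113281), (199.33447265625, 177.1367645263672), 10.14212703704834)
vial [ 0.45836078 -0.42555814  0.03780957] [ 0.4704094  -0.4176969   0.06100611]
loupe [ 0.63935506 -0.17135872  0.02236379] [ 0.6543536  -0.15524488  0.0296274 ]
side0 0.051159565906597815 44 ((573.4163818359375, -22.549985885620117), 7.464221954345703) [-27.87735921  25.41733569] hex mean [-25.22922265  24.3731524 ]
side0 0.049479792057010696 57 ((526.3904418945312, -47.252079010009766), 7.831457614898682) [25.08952879 21.39972339] hex mean [26.35897711 20.34788475]
tin 794 ((555.452880859375, -383.05694580078125), (227.00547790527344, 179.41128540039062), 10.719766616821289)
```

```bash
python3 - <<'E'
from h import *
d=load("top0")
c=np.array([(205,155),(397,122),(420,248),(230,288)])/2.6+[260,120]
w=ray(d,c,.034);print(np.round(w,4),w.mean(0)); r=cv2.minAreaRect((w[:,:2]*1000).astype(np.float32));print(r)
E
```

```text
[[ 0.6109 -0.2877  0.034 ]
 [ 0.6304 -0.4149  0.034 ]
 [ 0.5461 -0.4264  0.034 ]
 [ 0.5224 -0.3015  0.034 ]] [ 0.57745186 -0.35762465  0.034     ]
((576.3986206054688, -358.08355712890625), (89.52861785888672, 128.7591094970703), 8.710599899291992)
```

step_arm:
  series:
    - [0.35,0.75,-0.984,0,-0.75]
    - [0.35,0.75,-0.984,0,-0.75]
    - [0.35,0.75,-0.984,0,-0.75]
    - [0.35,0.75,-0.984,0,-0.75]
    - [0.35,0.75,-0.984,0,-0.75]
    - [0.35,0.75,-0.984,0,-0.75]
    - [0.35,0.75,-0.984,0,-0.75]
    - [0.35,0.75,-0.984,0,-0.75]
    - [0.35,0.75,-0.984,0,-0.75]
    - [0.35,0.75,-0.984,0,-0.75]
    - [0.35,0.75,-0.984,0,-0.75]

```text
time: 1.25
tool_pos: [0.3871, 0.2213, 0.2093]
tool_rot: [-3.141, -0.0, 2.128]
contact_force: [0.3, 0.1, -0.2]
opening: 0.0323
```

step_arm:
  series:
    - [0.35,0.75,-0.984,-0.4,0]
    - [0.35,0.75,-0.984,-0.4,0]
    - [0.35,0.75,-0.984,-0.4,0]
    - [0.35,0.75,-0.984,-0.4,0]
    - [0.35,0.75,-0.984,-0.4,0]
    - [0.35,0.75,-0.984,-0.4,0]
    - [0.35,0.75,-0.984,-0.4,0]
    - [0.35,0.75,-0.984,-0.4,0]
    - [0.35,0.75,-0.984,-0.4,0]
    - [0.35,0.75,-0.984,-0.4,0]
    - [0.35,0,0,0,0]
    - [0.35,0,0,0,0]

```text
time: 2.45
tool_pos: [0.5736, -0.0237, 0.1086]
tool_rot: [-3.14, -0.001, 2.13]
contact_force: [-0.4, -0.4, 0.3]
opening: 0.0323
```

```bash
python3 - <<'E'
from h import *
from cell import vision
for n in ("wrist",):
    d=vision.read_camera(n); cv2.imwrite(f"pics/{n}1.png",d["pixels"]); pickle.dump(d,open(f"{n}1.pkl","wb"))
E
```

```text
(no output)
```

View pics/wrist1.png

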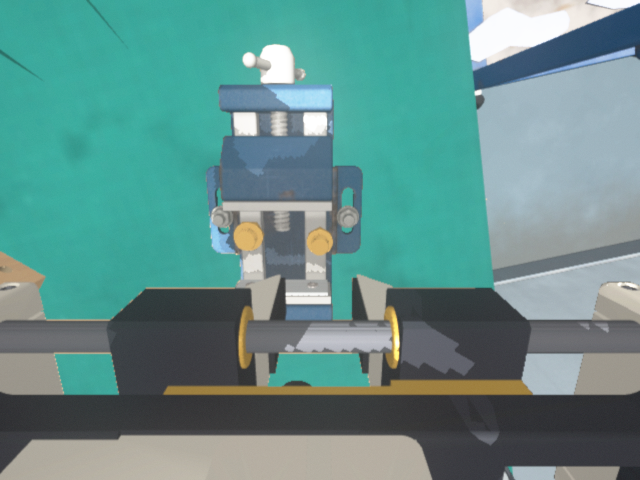

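```bash
python3 - <<'E'
from h import *
d=load("wrist1");print(np.round(d["pose"],3).tolist())
P=cloud(d);hsv=cv2.cvtColor(d["pixels"],cv2.COLOR_BGR2HSV)
m=(cv2.inRange(hsv,(12,120,100),(35,255,255))>0); m[280:]=0
nn,lab,st,c=cv2.connectedComponentsWithStats(m.astype(np.uint8))
for i in range(1,nn):
    if st[i,4]>60:
        q=P[lab==i];q=q[np.isfinite(q[:,2])]
        t=q[q[:,2]>np.percentile(q[:,2],90)-.004]; print(st[i],np.median(t,0),cv2.minEnclosingCircle((t[:,:2]*1000).astype(np.float32)), w2v(ray(d,c[i],.040)[:,:2]))
E
```

```text
[[0.848, 0.51, 0.147, 0.533], [0.531, -0.813, -0.238, 0.041], [-0.002, 0.28, -0.96, 0.285], [0.0, 0.0, 0.0, 1.0]]
[234 223  29  27 616] [ 0.52746098 -0.04616806  0.04894289] ((527.3634643554688, -46.450382232666016), 6.950788974761963) [[0.02363283 0.02062551]]
[307 228  25  26 488] [ 0.57291876 -0.02197448  0.0508709 ] ((573.359130859375, -22.5501708984375), 6.148015975952148) [[-0.02767834  0.02457187]]
```

step_arm:
  series:
    - [0.35,0,0.03,-0.6,0]
    - [0.35,0,0,-0.6,0]
    - [0.35,0,0,-0.6,0]
    - [0.35,0,0,-0.38,0]
    - [0.35,0,0,0,0]
    - [0,0,0,0,0]
    - [0,0,0,0,0]
    - [0,0,0,0,0]
    - [0,0,0,0,0]
  squeeze: 15

```text
time: 3.4
tool_pos: [0.5744, -0.0229, 0.0553]
tool_rot: [3.141, 0.001, 2.131]
contact_force: [-0.7, -0.1, 0.4]
opening: 0.0048
```

```bash
python3 - <<'E'
from h import *
from cell import vision,sensors
print(sensors.observe()["opening"])
for n in ("side","top"):
    d=vision.read_camera(n); pickle.dump(d,open(f"{n}2.pkl","wb"))
    x0,y0,x1,y1=(110,160,260,280) if n=="top" else (90,180,250,300)
    cv2.imwrite(f"pics/{n}2.png",cv2.resize(d["pixels"][y0:y1,x0:x1],None,fx=5,fy=5,interpolation=cv2.INTER_CUBIC))
E
```

```text
0.004841341778794019
```

View pics/side2.png

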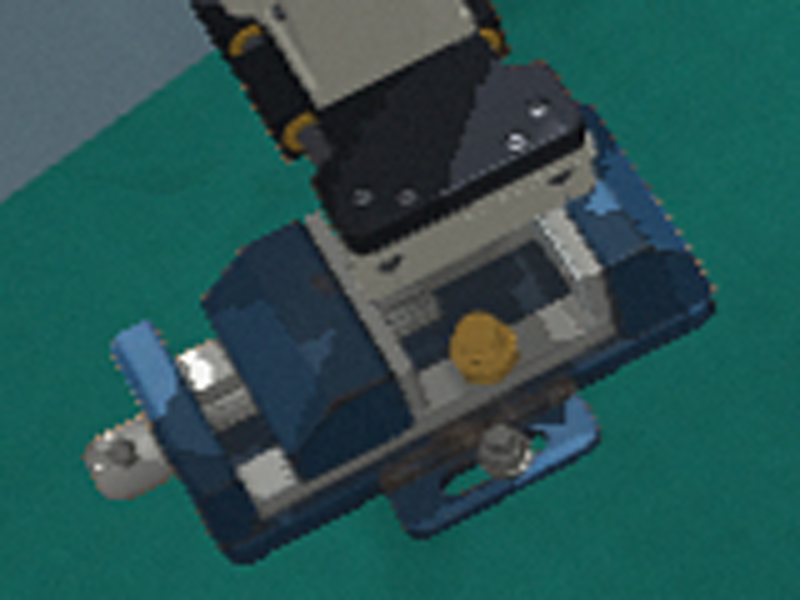

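View pics/top2.png

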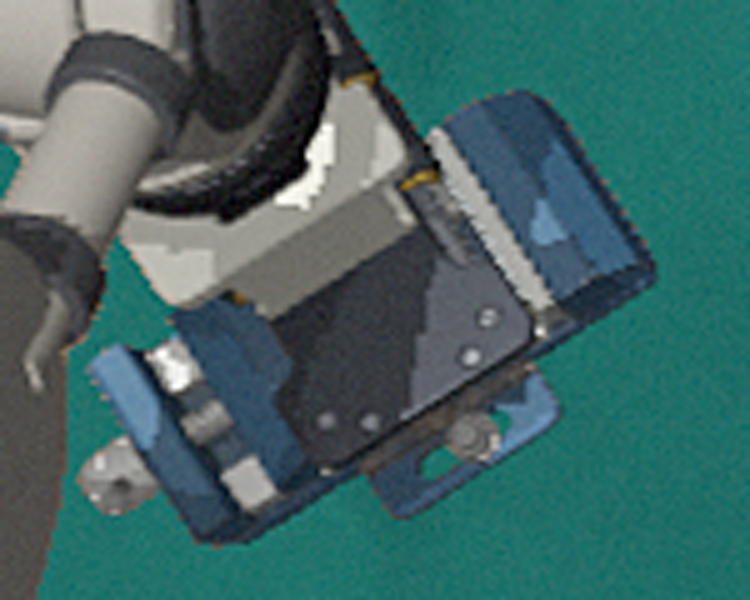

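step_arm:
  series:
    - [0,0,0,0,0]
    - [0,0,0,0,0]

```text
time: 3.7
tool_pos: [0.5741, -0.0228, 0.0548]
tool_rot: [3.142, -0.0, 2.131]
contact_force: [0.6, 1.0, 0.1]
opening: 0.0003
```

Missed or lost it; open and lift to look.

step_arm:
  series:
    - [0.35,0,0,0,0]
    - [0.35,0,0,0,0]
    - [0.35,0,0,0,0]
    - [0.35,0,0,0,0]
    - [0.35,0,0,0.8,0]
    - [0.35,0,0,1,0]
    - [0.35,0,0,1,0]
    - [0.35,0,0,0,0]

```text
time: 4.5
tool_pos: [0.5763, -0.0231, 0.1284]
tool_rot: [3.136, 0.005, 2.131]
contact_force: [-0.1, -0.0, 0.6]
opening: 0.0321
```

```bash
python3 - <<'E'
from h import *
from cell import vision,sensors
for n in ("side","wrist"):
    d=vision.read_camera(n); pickle.dump(d,open(f"{n}3.pkl","wb"))
    x0,y0,x1,y1=(100,100,420,300) if n=="wrist" else (90,180,250,300)
    k=5 if n=="side" else 2.5
    cv2.imwrite(f"pics/{n}3.png",cv2.resize(d["pixels"][y0:y1,x0:x1],None,fx=k,fy=k,interpolation=cv2.INTER_CUBIC))
E
```

```text
(no output)
```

View pics/side3.png

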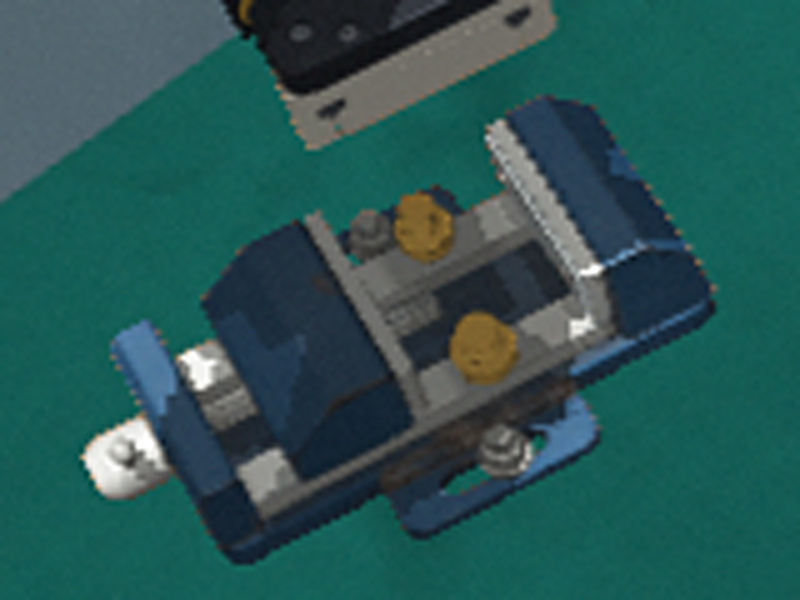

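View pics/wrist3.png

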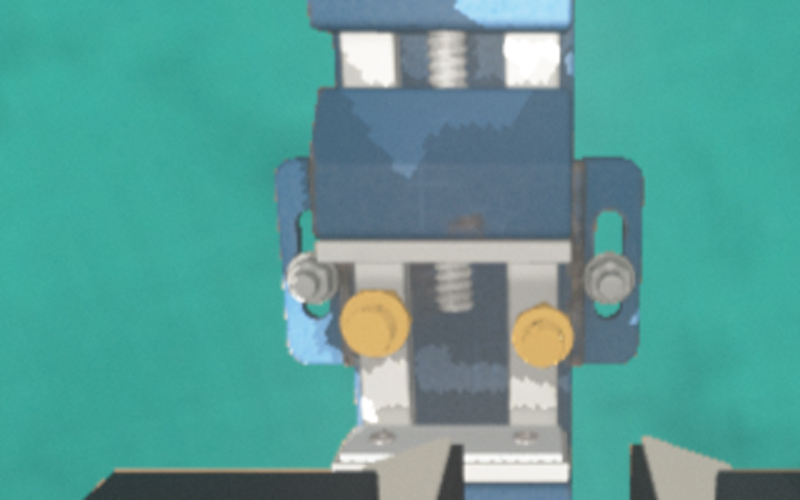

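```bash
python3 - <<'E'
from h import *
d=load("side3");P=cloud(d)
for p in ((154,208),(165,200),(176,195),(190,187),(197,184),(170,197),(150,202)): print(p,np.round(P[p[1],p[0]],4))
d2=load("side2");P2=cloud(d2)
for p in ((165,236),(175,232),(185,227),(200,219)): print(p,np.round(P2[p[1],p[0]],4))
def proj(d,p):
    T=np.linalg.inv(d["pose"]);q=T[:3,:3]@np.array(p)+T[:3,3];k=d["camera_matrix"]@q;return k[:2]/k[2]
print(proj(d,(.5763,-.0231,.1114)),proj(d2,(.574,-.023,.038)),proj(d2,(.574,-.023,.055)))
m=np.isfinite(P2[...,2]);w=w2v(P2[...,:2])
E
```

```text
(154, 208) [ 0.4831 -0.0412  0.2147]
(165, 200) [ 0.4937 -0.055   0.2176]
(176, 195) [ 0.5028 -0.0682  0.2158]
(190, 187) [ 0.5125 -0.0866  0.22  ]
(197, 184) [ 0.5192 -0.0949  0.2176]
(170, 197) [ 0.4957 -0.0622  0.2213]
(150, 202) [ 0.4768 -0.0421  0.2371]
(165, 236) [ 0.4813 -0.0416  0.149 ]
(175, 232) [ 0.4912 -0.0535  0.1436]
(185, 227) [ 0.4992 -0.067   0.1439]
(200, 219) [ 0.5129 -0.0871  0.1435]
[165.4077667  197.06765557] [174.82380766 224.61110648] [172.69857008 218.81532097]
```

```bash
python3 - <<'E'
from h import *
d=load("wrist3");P=cloud(d)
def proj(d,p):
    T=np.linalg.inv(d["pose"]);q=T[:3,:3]@np.array(p)+T[:3,3];k=d["camera_matrix"]@q;return k[:2]/k[2],q[2]
ty=np.array([np.cos(a),np.sin(a),0])
for z in (.1114,.1284,.15): 
  for s in (-.016,0,.016): print(z,s,proj(d,np.array([.5763,-.0231,z])+s*ty))
hsv=cv2.cvtColor(d["pixels"],cv2.COLOR_BGR2HSV)
m=(cv2.inRange(hsv,(12,120,100),(35,255,255))>0); m[270:]=0
nn,lab,st,c=cv2.connectedComponentsWithStats(m.astype(np.uint8))
for i in range(1,nn):
    if st[i,4]>60:
        q=P[lab==i];q=q[np.isfinite(q[:,2])]
        t=q[q[:,2]>np.percentile(q[:,2],90)-.004]; print(st[i],np.median(t,0),cv2.minEnclosingCircle((t[:,:2]*1000).astype(np.float32)))
E
python3 - <<'E'
import sys;sys.path.insert(0,'.')
from h import *
d=load("wrist3");cv2.imwrite("pics/w3full.png",d["pixels"])
P=cloud(d)
for u,v in ((270,300),(275,285),(260,330),(370,300),(362,285),(270,360)): print(u,v,np.round(P[v,u],3),d["range_z"][v,u])
E
```

```text
0.1114 -0.016 (array([292.63773599, 272.46466973]), np.float64(0.20479421548018198))
0.1114 0 (array([320.35401831, 272.47812953]), np.float64(0.20482506305306616))
0.1114 0.016 (array([348.06195349, 272.49158526]), np.float64(0.20485591062595035))
0.1284 -0.016 (array([290.47054447, 284.58976616]), np.float64(0.1884911805378574))
0.1284 0 (array([320.58403403, 284.60240592]), np.float64(0.1885220281107416))
0.1284 0.016 (array([350.68767035, 284.61504154]), np.float64(0.18855287568362578))
0.15 -0.016 (array([287.10939313, 303.39488034]), np.float64(0.16777673614055086))
0.15 0 (array([320.94075929, 303.40562348]), np.float64(0.16780758371343504))
0.15 0.016 (array([354.75968949, 303.41636268]), np.float64(0.16783843128631923))
[237 217  27  25 532] [ 0.52743321 -0.0459848   0.04889533] ((527.3655395507812, -46.60781478881836), 7.005488395690918)
[305 222  24  24 419] [ 0.57290842 -0.02201116  0.05087029] ((573.4218139648438, -22.68454933166504), 6.209455966949463)
270 300 [ 0.552 -0.024  0.17 ] 0.14512712
275 285 [ 0.552 -0.024  0.155] 0.15921454
260 330 [ 0.546 -0.005  0.226] 0.08622176
370 300 [ 0.587 -0.003  0.17 ] 0.14512585
362 285 [ 0.585 -0.003  0.157] 0.15755175
270 360 [ 0.562 -0.036  0.19 ] 0.1305889
```

View pics/w3full.png

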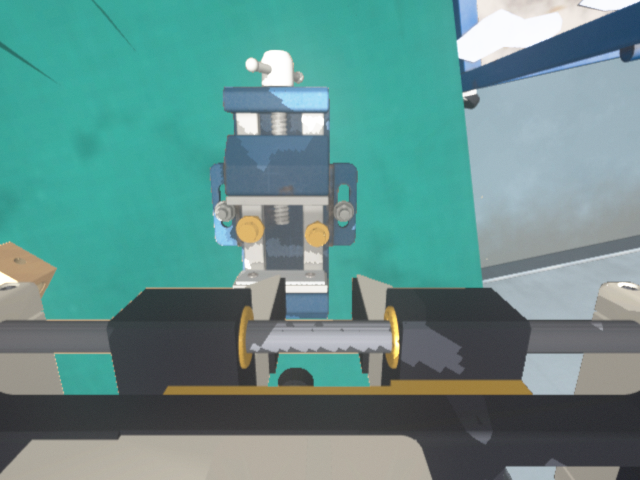

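```bash
python3 - <<'E'
from h import *
d=load("wrist3");P=cloud(d)
tc=np.array([.5763,-.0231,.1284])
q=P[265:400,230:410].reshape(-1,3)-tc
ty=np.array([np.cos(a),np.sin(a),0]);tx=np.array([-np.sin(a),np.cos(a),0])
f=np.c_[q@tx,q@ty,q[:,2]]  # tx toward camera?
f=f[(f[:,2]>-.06)&(abs(f[:,1])<.05)]
for lo in np.arange(-.03,.11,.01):
    s=f[(f[:,2]>=lo)&(f[:,2]<lo+.01)]
    if len(s): print(round(lo,3),len(s),"x",np.round(np.percentile(s[:,0],[2,98]),4),"y",np.round(np.percentile(s[:,1],[2,98]),4), "inner",np.round([s[s[:,1]<0,1].max() if (s[:,1]<0).any() else np.nan,s[s[:,1]>0,1].min() if (s[:,1]>0).any() else np.nan],4))
Z=d["range_z"]
for v in range(272,300,3): print(v,[ (u,round(float(Z[v,u]),3)) for u in range(262,295,5)])
E
```

```text
0.01 155 x [-0.0046  0.0126] y [-0.0231  0.021 ] inner [-0.0171  0.0148]
0.02 683 x [-0.0056  0.0127] y [-0.0312  0.0285] inner [-0.0171  0.0147]
0.03 757 x [0.0009 0.0128] y [-0.0296  0.0274] inner [-0.0171  0.0147]
0.04 711 x [0.0055 0.0128] y [-0.0276  0.0251] inner [-0.0172  0.0147]
0.05 555 x [-0.0075  0.0129] y [-0.0256  0.0233] inner [-0.0172  0.0147]
0.06 511 x [-0.0091  0.004 ] y [-0.0197  0.0172] inner [-0.0171  0.0147]
0.07 386 x [-0.0048  0.011 ] y [-0.0198  0.0173] inner [-0.0194  0.0169]
0.08 849 x [0.0041 0.0381] y [-0.024   0.0218] inner [-0.0187  0.0161]
0.09 6379 x [0.0156 0.038 ] y [-0.0214  0.0191] inner [-0.  0.]
0.1 3687 x [0.0219 0.0379] y [-0.0211  0.0188] inner [-0.0001  0.    ]
0.11 1007 x [0.0237 0.0279] y [-0.0185  0.0161] inner [-0.0001  0.0001]
272 [(262, 0.279), (267, 0.279), (272, 0.278), (277, 0.278), (282, 0.28), (287, 0.279), (292, 0.278)]
275 [(262, 0.272), (267, 0.272), (272, 0.273), (277, 0.17), (282, 0.274), (287, 0.273), (292, 0.272)]
278 [(262, 0.268), (267, 0.267), (272, 0.166), (277, 0.166), (282, 0.17), (287, 0.267), (292, 0.268)]
281 [(262, 0.162), (267, 0.162), (272, 0.163), (277, 0.162), (282, 0.167), (287, 0.264), (292, 0.262)]
284 [(262, 0.16), (267, 0.159), (272, 0.161), (277, 0.159), (282, 0.163), (287, 0.261), (292, 0.262)]
287 [(262, 0.156), (267, 0.156), (272, 0.156), (277, 0.158), (282, 0.16), (287, 0.26), (292, 0.261)]
290 [(262, 0.153), (267, 0.153), (272, 0.153), (277, 0.158), (282, 0.158), (287, 0.261), (292, 0.262)]
293 [(262, 0.151), (267, 0.15), (272, 0.15), (277, 0.155), (282, 0.157), (287, 0.263), (292, 0.263)]
296 [(262, 0.0), (267, 0.147), (272, 0.147), (277, 0.151), (282, 0.156), (287, 0.261), (292, 0.262)]
299 [(262, 0.145), (267, 0.145), (272, 0.145), (277, 0.149), (282, 0.155), (287, 0.262), (292, 0.262)]
```

```bash
python3 - <<'E'
from h import *
for n,tc in (("wrist3",[.5763,-.0231,.1284]),("wrist1",[.5736,-.0237,.1086]),("wrist0",[.18,.4926,.2086])):
    d=load(n);P=cloud(d);tc=np.array(tc)
    aa=a if n!="wrist0" else 2.791-np.pi/2
    q=P[255:400,100:540].reshape(-1,3)-tc
    ty=np.array([np.cos(aa),np.sin(aa),0]);tx=np.array([-np.sin(aa),np.cos(aa),0])
    f=np.c_[q@tx,q@ty,q[:,2]]; f=f[(f[:,2]>-.03)&(abs(f[:,1])<.07)]
    print(n,np.round(np.sort(f[:,2])[[0,5,10,20,40,80]],4))
    s=f[np.argsort(f[:,2])[:30]];print(np.round(s[::4],4).tolist())
E
```

```text
wrist3 [0.0154 0.0157 0.0161 0.0164 0.017  0.0182]
[[0.0098, 0.015, 0.0154], [0.0094, -0.0173, 0.0157], [0.0106, 0.0168, 0.016], [0.0112, -0.0196, 0.0161], [0.0107, -0.0182, 0.0162], [0.0108, 0.0154, 0.0164], [0.0108, 0.0163, 0.0164], [0.0109, 0.0158, 0.0166]]
wrist1 [0.0172 0.0175 0.0179 0.0183 0.019  0.0202]
[[0.011, 0.0183, 0.0172], [0.0079, -0.0164, 0.0173], [0.0111, -0.0201, 0.0176], [0.0097, 0.0173, 0.0179], [0.0072, -0.0163, 0.0182], [-0.0088, 0.0159, 0.0183], [0.0099, 0.0159, 0.0185], [0.011, 0.0187, 0.0187]]
wrist0 [0.0166 0.0174 0.0178 0.0182 0.0186 0.0194]
[[0.0095, -0.0483, 0.0166], [0.011, 0.0501, 0.0174], [-0.0059, -0.0457, 0.0177], [-0.0063, 0.0465, 0.0179], [0.0081, -0.0456, 0.0181], [0.0071, -0.0456, 0.0182], [0.0113, -0.0481, 0.0183], [0.0093, -0.0459, 0.0184]]
```

step_arm:
  series:
    - [0.35,0,0,-0.8,0]
    - [0.35,0,0,-0.8,0]
    - [0.35,0,0,-0.8,0]
    - [0.35,0,0,-0.6,0]
    - [0.35,0,0,0,0]

```text
time: 5.1
tool_pos: [0.5715, -0.0224, 0.0463]
tool_rot: [-3.136, -0.005, 2.131]
contact_force: [-0.1, -0.4, 0.4]
opening: 0.0321
```

step_arm:
  series:
    - [0.35,0,0,0,0]
    - [0.35,0,0,-0.5,0]
    - [0.35,0,0,-0.5,0]
    - [0.35,0,0,0,0]
    - [0.35,0,0,0,0]

```text
time: 5.6
tool_pos: [0.5738, -0.0228, 0.0244]
tool_rot: [-3.141, -0.001, 2.131]
contact_force: [0.5, 0.5, 0.8]
opening: 0.0325
```

step_arm:
  series:
    - [0.35,0,0,-0.12,0]
    - [0.35,0,0,0,0]
    - [0,0,0,0,0]
    - [0,0,0,0,0]
    - [0,0,0,0,0]
    - [0,0,0,0,0]
    - [0,0,0,0,0]
  squeeze: 15

```text
time: 6.3
tool_pos: [0.5743, -0.0228, 0.022]
tool_rot: [3.141, 0.0, 2.131]
contact_force: [0.1, -0.3, 0.9]
opening: 0.0117
```

```bash
python3 - <<'E'
from h import *
P=np.concatenate([cloud(load(n)).reshape(-1,3) for n in("top0","side0")])
P=P[np.isfinite(P[:,2])]
m=(P[:,2]>.1)&(P[:,0]>.3)&(P[:,0]<.74)&(P[:,1]>-.5)&(P[:,1]<.1)
q=P[m]
for y in np.arange(-.5,.1,.04):
    s=q[(q[:,1]>=y)&(q[:,1]<y+.04)]
    if len(s): print(round(y,2),len(s),"xmin",np.round(np.percentile(s[:,0],2),3),"zmax",s[:,2].max().round(3), "xmin z>.16", s[s[:,2]>.16][:,0].min() if (s[:,2]>.16).any() else None)
E
```

```text
-0.5 17074 xmin 0.488 zmax 0.522 xmin z>.16 0.48304480471933486
-0.46 10728 xmin 0.523 zmax 0.564 xmin z>.16 0.5099781354317156
-0.42 2129 xmin 0.63 zmax 0.503 xmin z>.16 0.6273569502254462
-0.38 2815 xmin 0.621 zmax 0.504 xmin z>.16 0.6269470536575117
-0.34 3908 xmin 0.643 zmax 0.447 xmin z>.16 0.6482980231819381
-0.3 1521 xmin 0.637 zmax 0.39 xmin z>.16 0.6773311944272636
-0.26 1401 xmin 0.706 zmax 0.18 xmin z>.16 0.7041911673883792
-0.22 1964 xmin 0.701 zmax 0.178 xmin z>.16 0.6995533406328113
-0.18 337 xmin 0.718 zmax 0.173 xmin z>.16 0.7297667540707731
```

```bash
python3 - <<'E'
from h import *
for n in("top0","side0"):
    P=cloud(load(n))
    m=np.isfinite(P[...,2])&(P[...,2]>.1)&(P[...,0]>.3)&(P[...,0]<.66)&(P[...,1]>-.52)&(P[...,1]<.1)
    nn,lab,st,c=cv2.connectedComponentsWithStats(m.astype(np.uint8))
    for i in range(1,nn):
        if st[i,4]>4:
            q=P[lab==i];print(n,st[i],np.round(np.percentile(q,2,axis=0),3),np.round(np.percentile(q,98,axis=0),3))
E
```

```text
top0 [410   0  38  69 444] [ 0.643 -0.353  0.387] [ 0.659 -0.34   0.483]
top0 [ 470    0  170  154 6647] [ 0.63  -0.519  0.125] [ 0.659 -0.49   0.481]
top0 [474   9  18  19 239] [ 0.629 -0.384  0.492] [ 0.639 -0.373  0.503]
top0 [451  56  15  14 174] [ 0.627 -0.386  0.416] [ 0.637 -0.375  0.427]
top0 [425  69  13  13 123] [ 0.641 -0.373  0.359] [ 0.651 -0.362  0.369]
top0 [391 111   8  10  71] [ 0.645 -0.355  0.226] [ 0.655 -0.346  0.237]
top0 [622 115  18  13  84] [ 0.524 -0.457  0.545] [ 0.526 -0.454  0.563]
top0 [403 117   9  10  65] [ 0.645 -0.377  0.203] [ 0.655 -0.367  0.214]
top0 [579 125  40  18 398] [ 0.523 -0.469  0.477] [ 0.541 -0.454  0.535]
top0 [336 133  86  24 656] [ 0.637 -0.409  0.101] [ 0.659 -0.28   0.152]
top0 [601 141  34  22 390] [ 0.512 -0.477  0.494] [ 0.522 -0.468  0.521]
top0 [549 150  13  11  49] [ 0.536 -0.466  0.413] [ 0.54  -0.464  0.437]
top0 [587 151  12  11  59] [ 0.524 -0.481  0.452] [ 0.528 -0.479  0.471]
top0 [395 154   9  10  51] [ 0.617 -0.381  0.111] [ 0.628 -0.371  0.121]
top0 [560 154  16   9  58] [ 0.522 -0.458  0.455] [ 0.525 -0.454  0.476]

[... 3132 characters left out ...]
495  0.201] [ 0.512 -0.493  0.227]
side0 [456 184   5  10  26] [ 0.527 -0.452  0.174] [ 0.531 -0.449  0.195]
side0 [480 187   7  12  32] [ 0.524 -0.488  0.166] [ 0.528 -0.485  0.192]
side0 [451 198   5   8  20] [ 0.528 -0.451  0.143] [ 0.531 -0.448  0.162]
side0 [476 201   6  11  28] [ 0.524 -0.489  0.136] [ 0.527 -0.486  0.159]
side0 [460 202   5  12  28] [ 0.51  -0.472  0.106] [ 0.547 -0.458  0.172]
side0 [484 209   6  11  25] [ 0.505 -0.496  0.14 ] [ 0.509 -0.493  0.164]
side0 [455 216   6  12  26] [ 0.508 -0.46   0.117] [ 0.513 -0.457  0.142]
side0 [444 219   7   6  24] [ 0.526 -0.455  0.101] [ 0.534 -0.446  0.105]
side0 [453 229   3   5   9] [ 0.508 -0.459  0.102] [ 0.512 -0.457  0.108]
```

step_arm:
  series:
    - [0,0,0,0.5,0]
    - [0,0,0,0.8,0]
    - [0,0,0,1,0]
    - [0,0,0,0.8,0]
    - [0,0,0,0,0]

```text
time: 6.8
tool_pos: [0.5762, -0.0231, 0.1031]
tool_rot: [3.137, 0.004, 2.131]
contact_force: [1.0, 0.1, 0.1]
opening: 0.0117
```

step_arm:
  series:
    - [0,-0.05,-0.5,0,1]
    - [0,-0.05,-0.99,0,1]
    - [0,-0.05,-0.99,0,1]
    - [0,-0.05,-0.99,0,1]
    - [0,-0.05,-0.99,0,1]
    - [0,-0.05,-0.99,0,1]
    - [0,-0.05,-0.99,0,1]
    - [0,-0.05,-0.99,0,1]
    - [0,-0.05,-0.99,0,1]
    - [0,-0.05,-0.99,0,1]
    - [0,-0.05,-0.99,0,1]
    - [0,-0.05,-0.99,0,1]

```text
time: 8.0
tool_pos: [0.5586, -0.3083, 0.0985]
tool_rot: [3.141, -0.001, 3.094]
contact_force: [0.4, -0.4, -0.6]
opening: 0.0126
```

step_arm:
  series:
    - [0,0,-0.49,0,1]
    - [0,0,0,0,1]
    - [0,0,0,0,0.6]
    - [0,0,0,0,0]
    - [0,0,0,0,0]

```text
time: 8.5
tool_pos: [0.5589, -0.3195, 0.0988]
tool_rot: [3.141, -0.001, -2.986]
contact_force: [-0.5, 0.5, -0.4]
opening: 0.012
```

```bash
python3 - <<'E'
from h import *
from cell import vision,sensors
for n in ("side","wrist"):
    d=vision.read_camera(n); pickle.dump(d,open(f"{n}4.pkl","wb"))
    cv2.imwrite(f"pics/{n}4.png",d["pixels"])
E
```

```text
(no output)
```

View pics/side4.png

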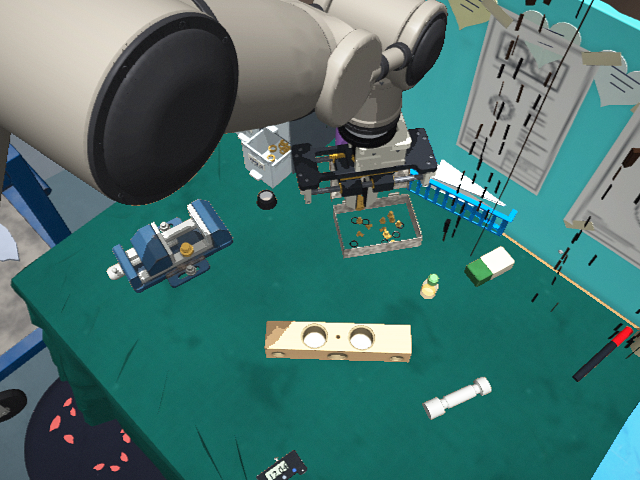

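View pics/wrist4.png

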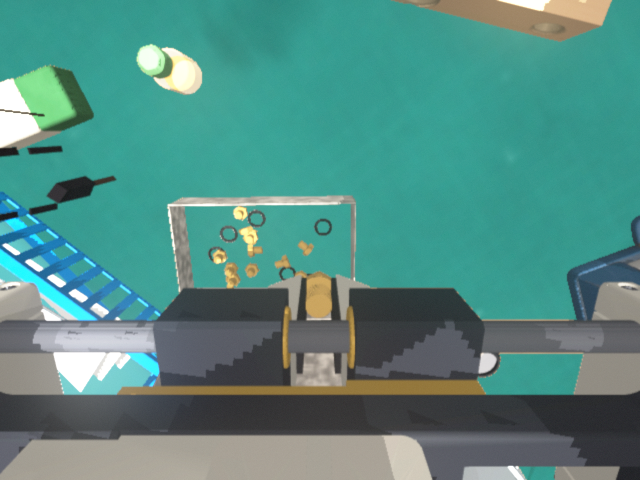

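step_arm:
  series:
    - [0,0,0,-0.6,0]
    - [0,0,0,-0.9,0]
    - [0,0,0,-0.9,0]
    - [0,0,0,-0.6,0]
    - [0,0,0,-0.24,0]
    - [0,0,0,0,0]
    - [0,0,0,0,0]

```text
time: 9.3
tool_pos: [0.5597, -0.3202, 0.0192]
tool_rot: [-3.141, 0.001, -2.985]
contact_force: [0.7, -0.2, -0.3]
opening: 0.0115
```

step_arm:
  series:
    - [0.3,0,0,0,0]
    - [0.3,0,0,0,0]
    - [0.3,0,0,0,0]
    - [0.3,0,0,0.5,0]
    - [0.35,0,0,0.8,0]
    - [0.35,0,0,1,0]
    - [0.35,0,0,1,0]
    - [0.35,0,0,0,0]

```text
time: 10.1
tool_pos: [0.5613, -0.3213, 0.1061]
tool_rot: [-3.136, 0.006, -2.984]
contact_force: [1.1, 0.1, 0.5]
opening: 0.0322
```

```bash
python3 - <<'E'
from h import *
from cell import vision,sensors
for n in ("side","wrist"):
    d=vision.read_camera(n); pickle.dump(d,open(f"{n}5.pkl","wb"))
    if n=="side": cv2.imwrite(f"pics/{n}5.png",cv2.resize(d["pixels"][180:270,310:440],None,fx=5,fy=5))
    else: cv2.imwrite(f"pics/{n}5.png",d["pixels"])
E
```

```text
(no output)
```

View pics/side5.png

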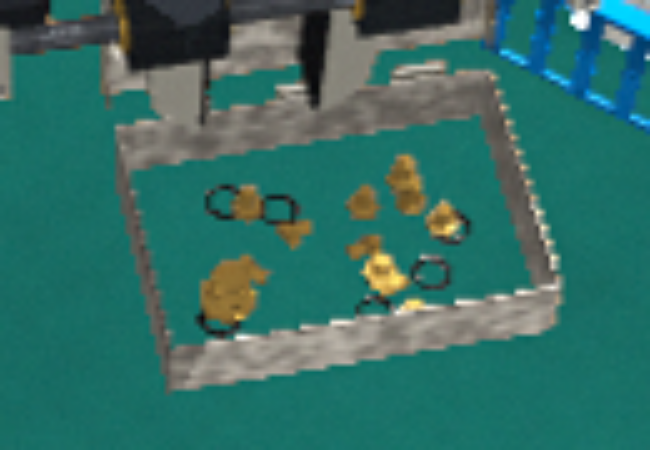

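View pics/wrist5.png

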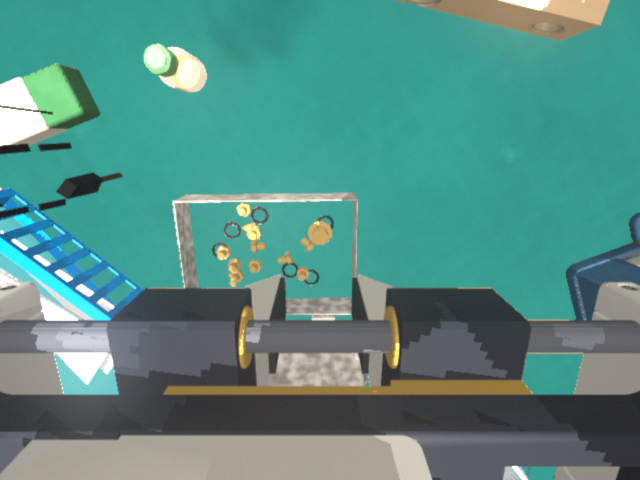

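step_arm:
  series:
    - [0.38,-0.1,0.5,0,-1]
    - [0.38,-0.11,0.95,0,-1]
    - [0.38,-0.11,0.95,0,-1]
    - [0.38,-0.11,0.95,0,-1]
    - [0.38,-0.11,0.95,0,-1]
    - [0.38,-0.11,0.95,0,-1]
    - [0.38,-0.11,0.95,0,-1]
    - [0.38,-0.11,0.95,0,-1]
    - [0.38,-0.11,0.95,0,-1]
    - [0.38,-0.11,0.95,0,-1]
    - [0.38,-0.11,0.95,0,-1]
    - [0.38,-0.11,0.95,0,-1]

```text
time: 11.4
tool_pos: [0.5254, -0.0449, 0.0998]
tool_rot: [-3.14, -0.002, 2.335]
contact_force: [-0.3, -0.1, 1.0]
opening: 0.0345
```

step_arm:
  series:
    - [0.38,0,0,0,-1]
    - [0.38,0,0,0,-1]
    - [0.38,0,0,0,-0.6]
    - [0.38,0,0,0,0]
    - [0.38,0,0,0,0]

```text
time: 11.9
tool_pos: [0.5259, -0.0459, 0.1002]
tool_rot: [-3.141, -0.001, 2.132]
contact_force: [0.3, -0.2, -0.0]
opening: 0.0349
```

step_arm:
  series:
    - [0.38,0.04,-0.03,-0.6,0]
    - [0.38,0,0,-0.9,0]
    - [0.38,0,0,-0.8,0]
    - [0.38,0,0,-0.4,0]
    - [0.38,0,0,-0.3,0]
    - [0.38,0,0,-0.15,0]
    - [0.38,0,0,0,0]
    - [0,0,0,0,0]
    - [0,0,0,0,0]
    - [0,0,0,0,0]
    - [0,0,0,0,0]
    - [0,0,0,0,0]

```text
time: 13.1
tool_pos: [0.5277, -0.0469, 0.0225]
tool_rot: [3.141, 0.001, 2.131]
contact_force: [0.7, -0.6, 2.7]
opening: 0.0132
```

Gripped (13.2 mm). Carry to the tin.

step_arm:
  series:
    - [0,0,0,0.5,0]
    - [0,0,0,0.8,0]
    - [0,0,0,1,0]
    - [0,0,0,0.8,0]
    - [0,0,0,0,0]

```text
time: 13.6
tool_pos: [0.5292, -0.0472, 0.1029]
tool_rot: [3.137, 0.004, 2.131]
contact_force: [-1.1, -0.3, -0.3]
opening: 0.0132
```

step_arm:
  series:
    - [0,0.09,-0.5,0,1]
    - [0,0.09,-0.99,0,1]
    - [0,0.09,-0.99,0,1]
    - [0,0.09,-0.99,0,1]
    - [0,0.09,-0.99,0,1]
    - [0,0.09,-0.99,0,1]
    - [0,0.09,-0.99,0,1]
    - [0,0.09,-0.99,0,1]
    - [0,0.09,-0.99,0,1]
    - [0,0.09,-0.99,0,1]
    - [0,0.09,-0.99,0,1]
    - [0,0.09,-0.99,0,1]

```text
time: 14.8
tool_pos: [0.5539, -0.3322, 0.0985]
tool_rot: [3.14, -0.001, 3.094]
contact_force: [-0.0, -0.6, -0.3]
opening: 0.0132
```

step_arm:
  series:
    - [0,0,-0.2,0,1]
    - [0,0,0,0,1]
    - [0,0,0,0,0.6]
    - [0,0,0,0,0]

```text
time: 15.2
tool_pos: [0.5539, -0.3363, 0.0985]
tool_rot: [3.14, -0.001, -2.984]
contact_force: [-0.7, -0.1, -0.5]
opening: 0.0134
```

step_arm:
  series:
    - [0,0.4,0,-0.6,0]
    - [0,0,0,-0.9,0]
    - [0,0,0,-0.9,0]
    - [0,0,0,-0.6,0]
    - [0,0,0,-0.2,0]
    - [0,0,0,0,0]
    - [0,0,0,0,0]

```text
time: 15.9
tool_pos: [0.565, -0.3369, 0.0203]
tool_rot: [-3.141, 0.001, -2.985]
contact_force: [0.2, -1.2, -0.9]
opening: 0.0132
```

step_arm:
  series:
    - [0.3,0,0,0,0]
    - [0.3,0,0,0,0]
    - [0.3,0,0,0,0]
    - [0.3,0,0,0.5,0]
    - [0.35,0,0,0.8,0]
    - [0.35,0,0,1,0]
    - [0.35,0,0,1,0]
    - [0.35,0,0,0,0]

```text
time: 16.7
tool_pos: [0.5665, -0.3381, 0.1074]
tool_rot: [-3.135, 0.006, -2.984]
contact_force: [0.4, 0.2, 0.2]
opening: 0.0323
```

```bash
python3 - <<'E'
from h import *
from cell import vision,sensors
for n in ("side","wrist"):
    d=vision.read_camera(n); pickle.dump(d,open(f"{n}6.pkl","wb"))
    if n=="side": cv2.imwrite(f"pics/{n}6.png",cv2.resize(d["pixels"][180:270,310:440],None,fx=5,fy=5))
    else: cv2.imwrite(f"pics/{n}6.png",d["pixels"])
E
```

```text
(no output)
```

View pics/side6.png

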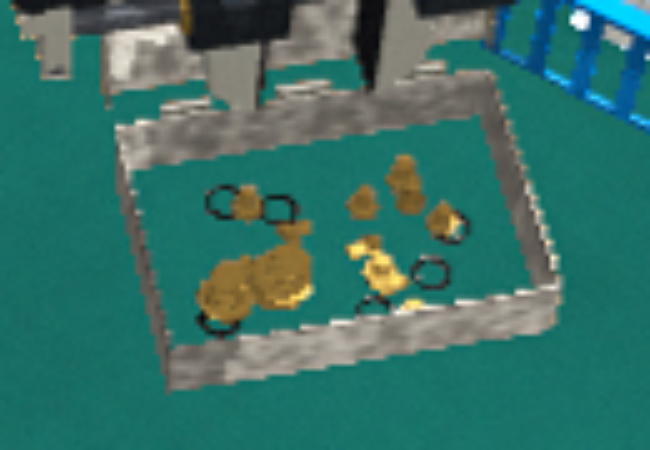

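View pics/wrist6.png

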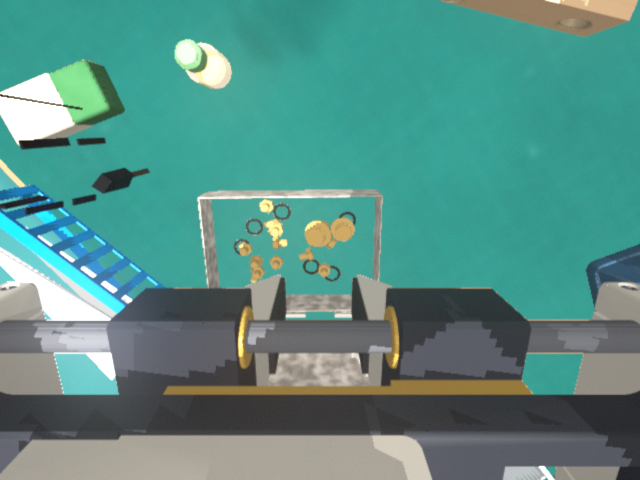

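step_arm:
  series:
    - [0.7,-0.5,0.14,0,-1]
    - [0.7,-0.8,0.22,0,-1]
    - [0.7,-0.8,0.22,0,-1]
    - [0.7,-0.8,0.22,0,-1]
    - [0.7,-0.8,0.22,0,-1]
    - [0.7,-0.8,0.22,0,-1]
    - [0.7,-0.8,0.22,0,-1]
    - [0.7,-0.8,0.22,0,-1]
    - [0.7,-0.8,0.22,0,-1]
    - [0.7,-0.8,0.22,0,-1]
    - [0.7,0,0,0,-1]
    - [0.7,0,0,0,-1]
  squeeze: 40

```text
time: 18.0
tool_pos: [0.3708, -0.2829, 0.1014]
tool_rot: [3.141, -0.002, 2.335]
contact_force: [-0.7, 0.3, 0.9]
opening: 0.0641
```

step_arm:
  series:
    - [0.7,0,0,0,-1]
    - [0.7,0,0,0,-1]
    - [0.7,0,0,0,-1]
    - [0.7,0,0,0,-1]
    - [0.7,0,0,0,-1]
    - [0.7,0,0,0,-1]
    - [0.7,0,0,0,-1]
    - [0.7,0,0,0,-1]
    - [0.7,0,0,0,-1]
    - [0.7,0,0,0,-1]
    - [0.7,0,0,0,-0.3]
    - [0.7,0,0,0,0]

```text
time: 19.2
tool_pos: [0.3715, -0.2832, 0.1016]
tool_rot: [-3.141, -0.001, 1.516]
contact_force: [0.9, -0.7, -0.2]
opening: 0.0642
```

```bash
python3 - <<'E'
from h import *
from cell import vision,sensors
print(sensors.observe()["tool_pos"],sensors.observe()["tool_rot"])
d=vision.read_camera("wrist"); pickle.dump(d,open("wrist7.pkl","wb"));cv2.imwrite("pics/wrist7.png",d["pixels"])
P=cloud(d)
m=np.isfinite(P[...,2])&(abs(P[...,2]-.044)<.005);m[285:]=0
q=P[m];print(cv2.minAreaRect((q[:,:2]*1000).astype(np.float32)))
E
```

```text
[ 0.37154527 -0.28319442  0.10155303] [-3.14073483e+00 -8.80377478e-04  1.51572852e+00]
((373.93408203125, -244.8317108154297), (133.32785034179688, 43.67240905761719), 87.08417510986328)
```

View pics/wrist7.png

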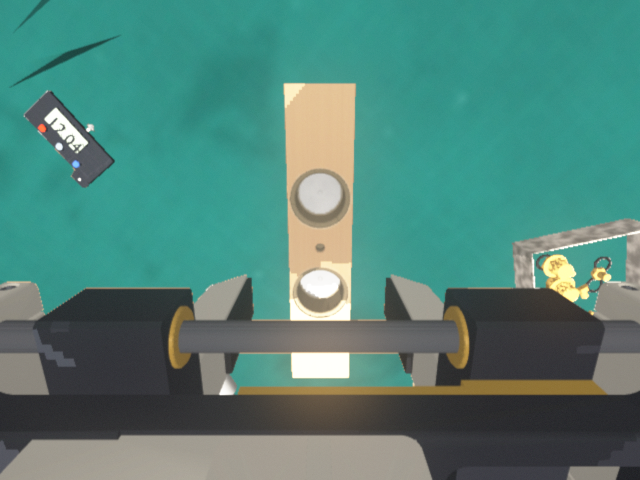

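step_arm:
  series:
    - [0.7,0,0,-0.6,0]
    - [0.7,0,0,-0.9,0]
    - [0.7,0,0,-0.8,0]
    - [0.7,0,0,-0.5,0]
    - [0.7,0,0,-0.36,0]
    - [0.7,0,0,-0.06,0]
    - [0.7,0,0,0,0]
    - [0.7,0,0,0,0]
    - [0.7,0,0,0,0]

```text
time: 20.15
tool_pos: [0.3722, -0.2839, 0.0222]
tool_rot: [3.141, 0.001, 1.515]
contact_force: [0.2, 0.1, 0.6]
opening: 0.0642
```

step_arm:
  series:
    - [0.7,0,0,-0.1,0]
    - [0.7,0,0,0,0]
    - [0,0,0,0,0]
    - [0,0,0,0,0]
    - [0,0,0,0,0]
    - [0,0,0,0,0]
    - [0,0,0,0,0]
  squeeze: 45

```text
time: 20.85
tool_pos: [0.3721, -0.2837, 0.0192]
tool_rot: [3.141, 0.0, 1.515]
contact_force: [1.6, -0.2, -0.3]
opening: 0.0431
```

Lift gently and look.

step_arm:
  series:
    - [0,0,0,0.2,0]
    - [0,0,0,0.4,0]
    - [0,0,0,0.6,0]
    - [0,0,0,0.8,0]
    - [0,0,0,0.8,0]
    - [0,0,0,0.6,0]
    - [0,0,0,0.3,0]
    - [0,0,0,0,0]
    - [0,0,0,0,0]

```text
time: 21.75
tool_pos: [0.3714, -0.2831, 0.1111]
tool_rot: [-3.141, -0.001, 1.515]
contact_force: [-0.8, -0.1, -7.8]
opening: 0.043
```

```bash
python3 - <<'E'
from h import *
from cell import vision,sensors
s=sensors.observe();print(s["tool_pos"],s["contact_force"],s["torque"])
d=vision.read_camera("side");pickle.dump(d,open("side8.pkl","wb"));cv2.imwrite("pics/side8.png",d["pixels"])
E
```

```text
[ 0.37144922 -0.28308749  0.11107155] [-0.78357014 -0.11912684 -7.80208512] [-0.07253632  0.05329394  0.00725217]
```

View pics/side8.png

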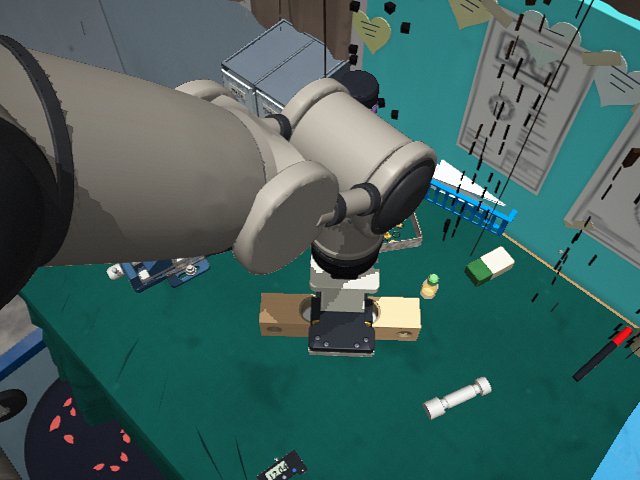

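```bash
python3 - <<'E'
from h import *
for n in ("wrist1","wrist3","top0","side0"):
    P=cloud(load(n)).reshape(-1,3);P=P[np.isfinite(P[:,2])]
    w=w2v(P[:,:2])*1000
    m=(abs(P[:,2]-.060)<.004)&(abs(w[:,0])<33)&(w[:,1]>-60)&(w[:,1]<100)
    y=w[m,1]; s=y[y<20]; f=y[y>35]
    print(n,len(s),np.percentile(s,[1,50,99]).round(1),len(f),np.percentile(f,[1,50,99]).round(1) if len(f) else None)
    # x center
    m=(P[:,2]>.055)&(P[:,2]<.066)&(abs(w[:,0])<60)&(w[:,1]>-40)&(w[:,1]<2)
    print("x",np.percentile(w[m,0],[1,99]).round(1))
    # yaw: edge of sliding face
    e=[]
    for x in range(-30,31,6):
        k=(abs(P[:,2]-.061)<.004)&(abs(w[:,0]-x)<3)&(w[:,1]>-40)&(w[:,1]<20)
        if k.sum()>3: e.append((x,w[k,1].max()))
    e=np.array(e);print("slope",np.polyfit(e[:,0],e[:,1],1))
E
```

```text
wrist1 4190 [-38.1 -22.8  -2.3] 947 [54.8 60.6 73.9]
x [-34.9  33.5]
slope [-0.01485596 -2.24672785]
wrist3 3677 [-38.1 -22.8  -2.3] 1177 [54.7 61.3 84.6]
x [-34.8  33.5]
slope [ 1.40205256e-03 -2.12325218e+00]
top0 665 [-37.1 -17.3  -1.2] 589 [56.4 70.5 87.7]
x [-34.3  34.8]
slope [-0.00148543 -1.21517075]
side0 650 [-39.6 -22.1  -3.7] 512 [53.9 66.4 83.9]
x [-34.5  35.2]
slope [-1.67428231e-03 -3.62415599e+00]
```

step_arm:
  series:
    - [0,0.2,0.3,0.2,-0.4]
    - [0,0.4,0.6,0,-0.8]
    - [0,0.6,0.8,0,-1]
    - [0,0.6,0.8,0,-1]
    - [0,0.6,0.8,0,-1]
    - [0,0.6,0.8,0,-1]
    - [0,0.6,0.8,0,-1]
    - [0,0.6,0.8,0,-1]
    - [0,0.6,0.8,0,-1]
    - [0,0.6,0.8,0,-1]
    - [0,0.6,0.8,0,-1]
    - [0,0.6,0.8,0,-1]

```text
time: 23.0
tool_pos: [0.5367, -0.06, 0.1152]
tool_rot: [-3.14, 0.002, 0.616]
contact_force: [0.7, 0.2, -7.0]
opening: 0.0429
```

step_arm:
  series:
    - [0,0.5,0.6,0,-0.6]
    - [0,0.05,0.3,0,-0.16]
    - [0,0,0,0,0]
    - [0,0,0,0,0]
    - [0,0,0,0,0]

```text
time: 23.5
tool_pos: [0.55, -0.0393, 0.1164]
tool_rot: [-3.141, 0.001, 0.558]
contact_force: [0.7, -0.0, -7.5]
opening: 0.0427
```

step_arm:
  series:
    - [0,0,0.06,-0.4,0]
    - [0,0,0,-0.5,0]
    - [0,0,0,-0.2,0]
    - [0,0,0,0,0]
    - [0,0,0,0,0]

```text
time: 24.0
tool_pos: [0.5507, -0.0371, 0.0889]
tool_rot: [-3.141, 0.0, 0.558]
contact_force: [-0.2, -0.4, -6.8]
opening: 0.0431
```

```bash
python3 - <<'E'
from h import *
from cell import vision,sensors
s=sensors.observe();print(s["tool_pos"],s["tool_rot"],s["contact_force"])
d=vision.read_camera("wrist");pickle.dump(d,open("wrist9.pkl","wb"));cv2.imwrite("pics/wrist9.png",d["pixels"])
d=vision.read_camera("side");pickle.dump(d,open("side9.pkl","wb"));cv2.imwrite("pics/side9.png",cv2.resize(d["pixels"][140:330,60:300],None,fx=3,fy=3))
E
```

```text
[ 0.55067304 -0.03711854  0.08886986] [-3.14148841e+00  2.53290479e-04  5.57971015e-01] [-0.19826416 -0.39933382 -6.83175424]
```

View pics/wrist9.png

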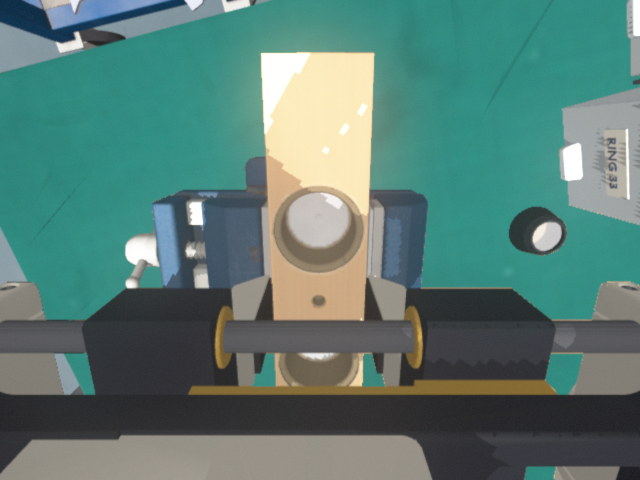

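View pics/side9.png

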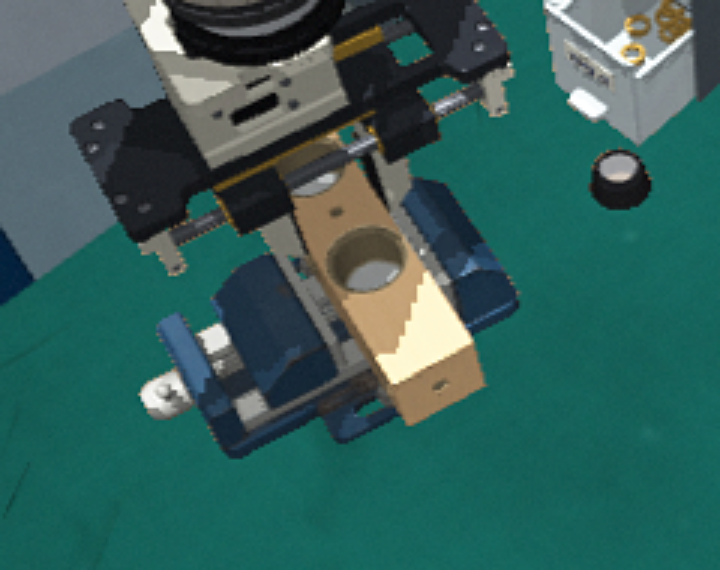

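step_arm:
  series:
    - [0,0,0,-0.4,0]
    - [0,0,0,-0.4,0]
    - [0,0,0,-0.3,0]
    - [0,0,0,0,0]
    - [0,0,0,0,0]

```text
time: 24.6
tool_pos: [0.5505, -0.037, 0.0612]
tool_rot: [-3.141, 0.001, 0.558]
contact_force: [-0.2, 0.3, -7.6]
opening: 0.0425
```

step_arm:
  series:
    - [0,0,0,-0.2,0]
    - [0,0,0,-0.15,0]
    - [0,0,0,-0.1,0]
    - [0,0,0,0,0]
    - [0,0,0,0,0]

```text
time: 25.1
tool_pos: [0.5507, -0.037, 0.0503]
tool_rot: [3.141, -0.0, 0.558]
contact_force: [-0.7, 0.2, -7.7]
opening: 0.0429
```

step_arm:
  series:
    - [0,0,0,-0.06,0]
    - [0,0,0,-0.04,0]
    - [0,0,0,0,0]
    - [0,0,0,0,0]

```text
time: 25.5
tool_pos: [0.5511, -0.0372, 0.0489]
tool_rot: [3.14, -0.001, 0.558]
contact_force: [-2.8, -0.4, 5.2]
opening: 0.0431
```

```bash
python3 - <<'E'
from h import *
from cell import vision,sensors
for n in("wrist","side"):
    d=vision.read_camera(n);pickle.dump(d,open(n+"10.pkl","wb"));P=cloud(d).reshape(-1,3);P=P[np.isfinite(P[:,2])]
    w=w2v(P[:,:2])*1000
    m=(abs(P[:,2]-.072)<.007)&(abs(w[:,0])<108)&(w[:,1]>8)&(w[:,1]<44)
    for _ in range(4):
        A=np.c_[w[m],np.ones(m.sum())];k=np.linalg.lstsq(A,P[m,2]*1000,rcond=None)[0]
        m=m&(abs(np.c_[w,np.ones(len(w))]@k-P[:,2]*1000)<2)
    print(n,m.sum(),k, "x",w[m,0].min(),w[m,0].max(),"y",np.percentile(w[m,1],[1,99]), cv2.minAreaRect(w[m].astype(np.float32)))
E
```

```text
wrist 17406 [-6.24459638e-03  2.84812625e-04  7.35211282e+01] x -106.50757944675533 47.891353753237325 y [ 8.27006711 43.72836552] ((-29.308246612548828, 25.99951934814453), (35.997982025146484, 154.3989715576172), 89.99905395507812)
side 1042 [ 2.42597111e-03 -4.39028581e-03  7.29914686e+01] x -42.966750987643756 105.36582565933092 y [ 8.2505126  43.78243238] ((31.199325561523438, 25.993440628051758), (35.957008361816406, 148.33639526367188), 89.99198913574219)
```

step_arm:
  series:
    - [0.6,0,0,0,0]
    - [0.6,0,0,0,0]
    - [0.6,0,0,0,0]
    - [0.6,0,0,0.3,0]
    - [0.6,0,0,0.8,0]
    - [0.6,0,0,1,0]
    - [0.6,0,0,1,0]
    - [0.6,0,0,0.6,0]
    - [0,0,0,0,0]

```text
time: 26.5
tool_pos: [0.5523, -0.0373, 0.1431]
tool_rot: [3.138, -0.004, 0.558]
contact_force: [1.3, 0.1, -0.7]
opening: 0.0502
```

```bash
python3 - <<'E'
from h import *
from cell import vision,sensors
for n in("wrist","side"):
    d=vision.read_camera(n);pickle.dump(d,open(n+"11.pkl","wb"));P=cloud(d).reshape(-1,3);P=P[np.isfinite(P[:,2])]
    cv2.imwrite(f"pics/{n}11.png",d["pixels"])
    w=w2v(P[:,:2])*1000
    m=(abs(P[:,2]-.072)<.005)&(abs(w[:,0])<110)&(w[:,1]>-8)&(w[:,1]<60)
    A=np.c_[w[m],np.ones(m.sum())];k=np.linalg.lstsq(A,P[m,2]*1000,rcond=None)[0]
    print(n,m.sum(),k,cv2.minAreaRect(w[m].astype(np.float32)))
E
```

```text
wrist 12205 [-2.28252829e-03 -9.14316249e-04  7.37683481e+01] ((-0.14476776123046875, 25.503454208374023), (211.3884735107422, 43.749759674072266), 0.16708560287952423)
side 2487 [-1.69301843e-03  8.97717019e-04  7.30242477e+01] ((-1.113861083984375, 24.345521926879883), (213.54995727539062, 43.91864776611328), 0.10566379129886627)
```

View pics/side11.png

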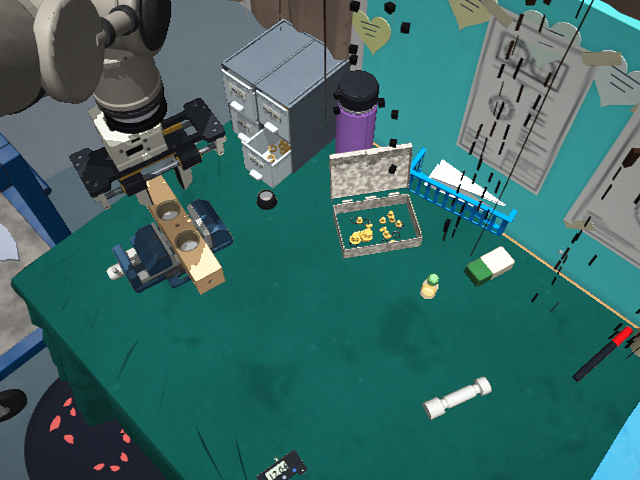

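View pics/wrist11.png

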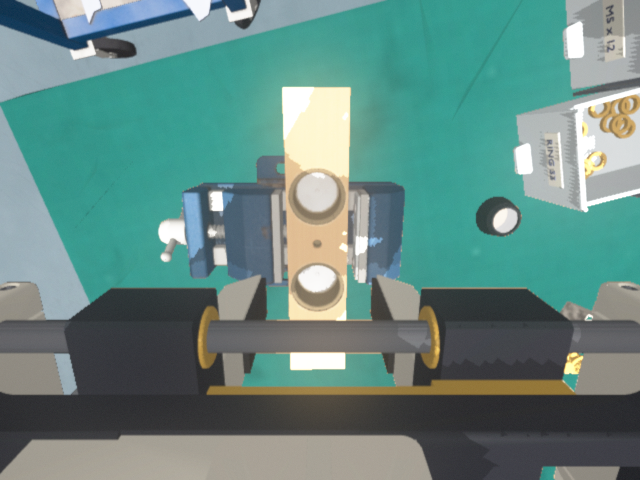

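step_arm:
  series:
    - [0,0,0,0,0.5]
    - [0,-0.2,0.3,0,1]
    - [0,-0.2,0.3,0,1]
    - [0,-0.2,0.3,0,1]
    - [0,-0.2,0.3,0,1]
    - [0,-0.2,0.3,0,1]
    - [0,-0.2,0.3,0,1]
    - [0,-0.2,0.3,0,1]
    - [0,-0.2,0.3,0,1]
    - [0,-0.2,0.3,0,1]
    - [0,-0.1,0.2,0,1]
    - [0,0,0,0,1]

```text
time: 27.8
tool_pos: [0.5019, 0.0361, 0.139]
tool_rot: [-3.139, -0.0, 1.482]
contact_force: [-0.2, 0.4, -0.2]
opening: 0.0004
```

step_arm:
  series:
    - [0,0,0,0,1]
    - [0,0,0,0,1]
    - [0,0,0,0,1]
    - [0,0,0,0,1]
    - [0,0,0,0,1]
    - [0,0,0,0,1]
    - [0,0,0,0,1]
    - [0,0,0,0,1]
    - [0,0,0,0,0.15]
    - [0,0,0,0,0]
    - [0,0,0,0,0]

```text
time: 28.9
tool_pos: [0.5029, 0.0355, 0.1399]
tool_rot: [-3.141, -0.001, 2.128]
contact_force: [0.1, 0.2, -0.4]
opening: 0.0005
```

step_arm:
  series:
    - [0,0,0,-0.6,0]
    - [0,0,0,-0.9,0]
    - [0,0,0,-0.9,0]
    - [0,0,0,-0.8,0]
    - [0,0,0,-0.5,0]
    - [0,0,0,-0.2,0]
    - [0,0,0,0,0]
    - [0,0,0,0,0]

```text
time: 29.7
tool_pos: [0.5036, 0.0354, 0.0434]
tool_rot: [3.141, 0.001, 2.13]
contact_force: [0.3, 0.9, -1.2]
opening: 0.0003
```

```bash
python3 - <<'E'
from h import *
from cell import vision,sensors
s=sensors.observe();print(s["tool_pos"],w2v(s["tool_pos"]),s["contact_force"])
for n in("wrist","side"):
    d=vision.read_camera(n);pickle.dump(d,open(n+"12.pkl","wb"))
    cv2.imwrite(f"pics/{n}12.png",d["pixels"] if n=="wrist" else cv2.resize(d["pixels"][140:330,60:300],None,fx=3,fy=3))
E
```

```text
[0.50358787 0.0354296  0.04338262] [ 0.00054086 -0.06078045] [ 0.33360558  0.85013827 -1.18906385]
```

View pics/side12.png

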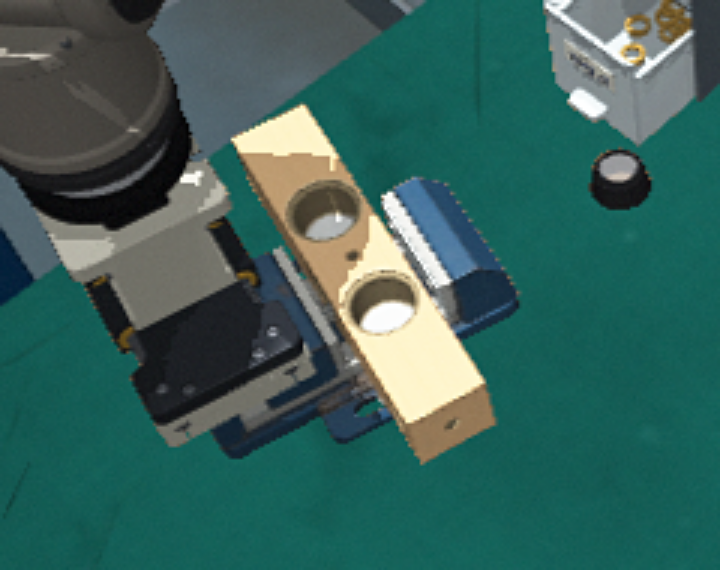

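View pics/wrist12.png

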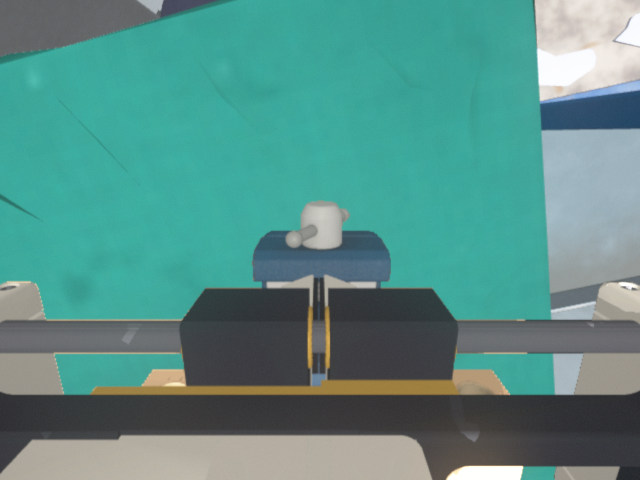

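step_arm:
  series:
    - [0,0,0,-0.12,0]
    - [0,0,0,-0.1,0]
    - [0,0.1,-0.16,0,0]
    - [0,0.1,-0.16,0,0]
    - [0,0,0,0,0]

```text
time: 30.3
tool_pos: [0.5088, 0.0268, 0.0374]
tool_rot: [3.141, 0.0, 2.129]
contact_force: [0.8, 0.2, 0.4]
opening: 0.0
```

step_arm:
  series:
    - [0,0.03,-0.045,0,0]
    - [0,0.03,-0.045,0,0]
    - [0,0.03,-0.045,0,0]
    - [0,0,0,0,0]

```text
time: 30.7
tool_pos: [0.5099, 0.0246, 0.0372]
tool_rot: [-3.141, -0.001, 2.13]
contact_force: [-2.2, 3.8, 1.7]
opening: 0.0003
```

step_arm:
  series:
    - [0,0.03,-0.045,0,0]
    - [0,0.03,-0.045,0,0]
    - [0,0.03,-0.045,0,0]
    - [0,0,0,0,0]

```text
time: 31.1
tool_pos: [0.5119, 0.0214, 0.0372]
tool_rot: [-3.141, -0.002, 2.13]
contact_force: [-2.8, 4.7, 1.7]
opening: 0.0005
```

step_arm:
  series:
    - [0,0.03,-0.045,0,0]
    - [0,0.03,-0.045,0,0]
    - [0,0.03,-0.045,0,0]
    - [0,0,0,0,0]

```text
time: 31.5
tool_pos: [0.5134, 0.0188, 0.0371]
tool_rot: [-3.14, -0.003, 2.13]
contact_force: [-3.5, 9.1, 3.8]
opening: 0.0001
```

step_arm:
  series:
    - [0,0.03,-0.045,0,0]
    - [0,0.03,-0.045,0,0]
    - [0,0,0,0,0]

```text
time: 31.8
tool_pos: [0.5147, 0.0168, 0.037]
tool_rot: [-3.14, -0.004, 2.13]
contact_force: [-4.6, 8.9, 3.7]
opening: 0.0004
```

step_arm:
  series:
    - [0,0.03,-0.045,0,0]
    - [0,0.03,-0.045,0,0]
    - [0,0,0,0,0]

```text
time: 32.1
tool_pos: [0.5161, 0.0145, 0.0371]
tool_rot: [-3.14, -0.004, 2.13]
contact_force: [-5.0, 9.0, 3.5]
opening: 0.0007
```

step_arm:
  series:
    - [0,0.03,-0.045,0,0]
    - [0,0.03,-0.045,0,0]
    - [0,0,0,0,0]

```text
time: 32.4
tool_pos: [0.5173, 0.0126, 0.037]
tool_rot: [-3.14, -0.005, 2.13]
contact_force: [-6.9, 9.6, 4.0]
opening: 0.0004
```

step_arm:
  series:
    - [0,0.03,-0.045,0,0]
    - [0,0,0,0,0]

```text
time: 32.6
tool_pos: [0.5173, 0.0124, 0.0369]
tool_rot: [-3.139, -0.007, 2.13]
contact_force: [-6.5, 14.0, 6.6]
opening: 0.0003
```

step_arm:
  series:
    - [0,0.03,-0.045,0,0]
    - [0,0,0,0,0]

```text
time: 32.8
tool_pos: [0.5174, 0.0123, 0.0369]
tool_rot: [-3.139, -0.009, 2.13]
contact_force: [-9.2, 19.0, 7.5]
opening: 0.0004
```

step_arm:
  series:
    - [0,0.01,-0.015,0,0]
    - [0,0,0,0,0]
    - [0,0,0,0,0]

```text
time: 33.1
tool_pos: [0.5174, 0.0122, 0.0368]
tool_rot: [-3.138, -0.009, 2.13]
contact_force: [-9.1, 19.4, 8.0]
opening: 0.0001
```

step_arm:
  series:
    - [0,-0.05,0.08,0,0]
    - [0,-0.1,0.16,0,0]
    - [0,-0.1,0.16,0,0]
    - [0,-0.1,0.16,0,0]
    - [0,0,0,0.3,0]
    - [0,0,0,0.8,0]
    - [0,0,0,1,0]
    - [0,0,0,1,0]
    - [0,-0.5,0.5,0.5,0]
    - [0,-1,0.5,0,0]
    - [0,-1,0.5,0,0]
    - [0,-1,0,0,0]

```text
time: 34.3
tool_pos: [0.4243, 0.0601, 0.128]
tool_rot: [3.14, 0.001, 2.131]
contact_force: [-0.4, -0.7, -0.2]
opening: 0.0004
```

```bash
python3 - <<'E'
from h import *
from cell import vision,sensors
s=sensors.observe();print(s["tool_pos"],s["contact_force"])
for n in("top","side"):
    d=vision.read_camera(n);pickle.dump(d,open(n+"13.pkl","wb"));P=cloud(d).reshape(-1,3);P=P[np.isfinite(P[:,2])]
    cv2.imwrite(f"pics/{n}13.png",d["pixels"] if n=="top" else cv2.resize(d["pixels"][140:330,90:440],None,fx=2.2,fy=2.2))
    w=w2v(P[:,:2])*1000
    m=(abs(P[:,2]-.0725)<.005)&(abs(w[:,0])<110)&(w[:,1]>-8)&(w[:,1]<64)
    A=np.c_[w[m],np.ones(m.sum())];k=np.linalg.lstsq(A,P[m,2]*1000,rcond=None)[0]
    print(n,m.sum(),k,cv2.minAreaRect(w[m].astype(np.float32)))
E
```

```text
[0.4243152  0.06009955 0.12798902] [-0.41026834 -0.65714453 -0.16434698]
top 2856 [-1.81838125e-03 -2.15716942e-03  7.32088308e+01] ((-1.1797027587890625, 25.072389602661133), (62.32476806640625, 211.83802795410156), 89.85823822021484)
side 2628 [-1.12989169e-03  1.58631167e-03  7.29902136e+01] ((-1.2318801879882812, 32.124629974365234), (213.7659454345703, 44.201904296875), 0.00039679696783423424)
```

View pics/side13.png

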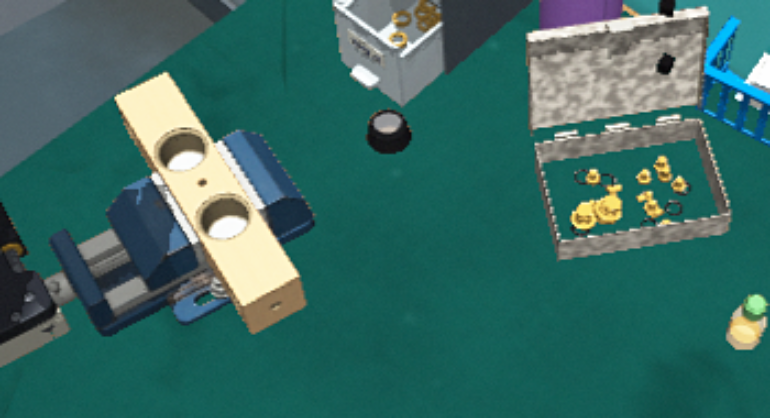

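View pics/top13.png

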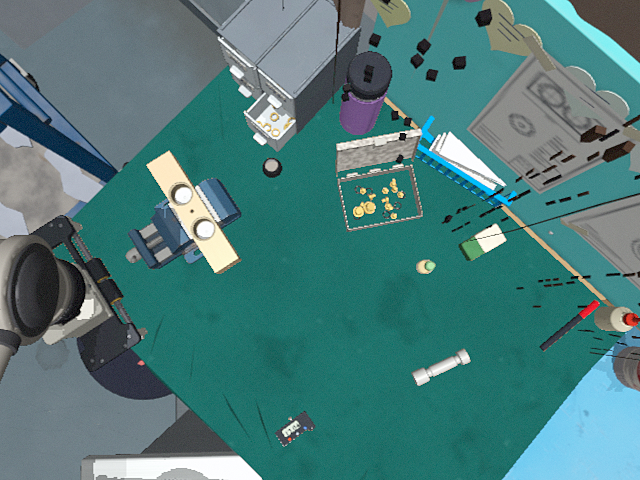

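step_arm:
  series:
    - [0,0,0,0,0]
    - [0,0,0,0,0]
    - [0,0,0,0,0]

```text
time: 34.7
tool_pos: [0.4259, 0.0592, 0.1275]
tool_rot: [3.141, 0.0, 2.13]
contact_force: [-0.7, -0.5, 0.2]
opening: 0.0005
```

```bash
python3 -c "
from cell import hand_in
print(hand_in())"
```

```text
the job is handed in; nothing more can be done
None
```

I put both plugs in the tin and set the block flat on the vice bed. I then pushed the sliding jaw up to the block until the pad stopped it, and handed the job in at about 35 s of the 67 s allowed. The hand-in gives no verdict.

- **Plugs:** the side, top and wrist pictures show both lying inside the tin, with the fingers clear of them.
- **Block position:** in the last side picture its top is level, at about 73 mm against a nominal 72 mm. Its middle is about 1 mm from the middle of the jaws, and it is square to them within about 0.2°.
- **Clamping:** the push force stayed around 5 N while the jaw slid and around 10–12 N while it took the block along. It rose to about 21 N along y (23 N in all) once the block met the pad, and I stopped there. I pushed on the sloping part of the jaw's back, just above the screw bearing.
- **Not checked:** the grip left after I let go was not measured. I infer it from that last push and from the jaw's friction holding it in place.
- **Bystanders:** the arm kept clear of the vial and the loupe, and both look unmoved in the last pictures.

**Things that disagreed:**
- **First grasp:** the first try at plug_a closed on nothing. The wrist camera showed the fingertips about 17 mm behind the reported TCP, where the description puts them 17 mm ahead. I corrected for this and every later grasp held.
- **Last fit from the top camera:** this was spoiled because it took in part of the jaw (it gave a width of 62 mm), so the block figures above come from the side camera.

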